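Load, clamp and wedge the jar rack

TASK

Stand every jar and tin from the left of the worktop upright in the trough of the wooden rack, between the end block and the sliding fence, then slide the fence up to them until the row is tight against the end block and the sprung cork pad is pressed in by more than half. Then start the loose wooden wedge, thin end first, in the slot in the outer end of the fence's foot and tap it with the muddler, not the hand, until it is fully home and goes no further. Finally lay the muddler down on the worktop, clear of the rack, and leave the jigger, the coaster and the bitters bottle where they are.

Things in the scene. Friction and masses are not known exactly. Their poses are not given: they have to be found in the camera images.
- trough (a point): point on the trough's floor, 12 mm above the worktop, in the middle of its width. Rack axes: x to the back, y along the trough to the end block (to the robot's left), z up. Trough 70 mm wide (x) between lips 18 mm higher than its floor. End block's inner face at y = +100 mm from here; the pad's face at y = -105 mm with the fence fully open.
- rack: fixed wooden rack, base 110 mm deep (x), 355 mm long (y), 12 mm thick; origin 50 mm to -y of the trough point, on the underside; axes as for the trough
- end_block: fixed wooden block that closes the trough at +y, 90 x 20 x 63 mm. Its origin is NOT on the block but at the rack's origin; axes as the rack.
- fence (a joint): sliding fence, 0 = fully open, grows (m) towards the end block (+y of the rack), up to 0.17. Friction about 9 N; stays where it is left. Plate 68 mm wide up to 100 mm above the worktop, handle post, foot with wedge slot. It starts partly closed, often too far for all the jars.
- fence_handle (a point): on the fence's handle post, 18 mm under its top (post 26 mm in x, 18 mm in y, top 115 mm above the worktop, free above 70 mm); moves with the fence, axes as the rack. The pad's free face is 47 mm to +y of it, the mouth of the wedge slot 83 mm to -y.
- pad (a joint): sprung cork pad (60 x 60 mm) on the jar side of the fence plate: 0 = out, 0.007 m = pressed right in. Takes about 2 N to start and 7 N fully in.
- slot_mouth (a point): middle of the mouth of the wedge slot in the outer (-y) end of the fence's foot, 48 mm above the worktop, moves with the fence, axes as the rack; the slot runs along +y. Floor 10 mm below, roof (from 16 mm in) 13.5 mm above. Straight wall 12 mm to +x; opposite, 12 mm in, a sprung round shoe leaves a 17 mm gap and yields at 2 to 7 N.
- slot_end (a point): point on the end wall of the wedge slot, 75 mm in from the mouth, on its centre line, 48 mm above the worktop, axes as the rack. The wedge is home when its tip point lies here.
- wedge_grip (a point): middle of the thick part (35 mm long, 24 wide, 20 high) of the loose dark wooden wedge, 85 mm long, 40 g. x points to the thin end, z up; it starts flat on the worktop, thin end roughly to the robot's left. Blunt end 17.5 mm to -x. The -y side is straight; the +y side tapers over the front 50 mm to a 10 mm wide thin end.
- wedge_tip (a point): the wedge's thin end, half-way up, on the centre line of its thick part (67.5 mm to +x of wedge_grip); x forward, z up.
- muddler_center (a point): centre of the dark wooden muddler, a 210 mm long, 41 mm thick round club lying on the worktop, 0.12 kg, used as a mallet; its long axis is its y. Grasp it across anywhere on its length.
- spice_jar_a_center (a point): spice jar of clear glass with pale lid, 47 mm across and 98 mm high, stands upright on the worktop, left of the rack; may be absent. This point is on its upright axis, 49 mm above its underside; z is its axis. It weighs under 0.4 kg.
- spice_jar_b_center (a point): second spice jar like the first, 47 mm across and 98 mm high, stands upright on the worktop, left of the rack; may be absent. This point is on its upright axis, 49 mm above its underside; z is its axis. It weighs under 0.4 kg.
- tea_caddy_center (a point): round dark green tin with a tan lid, 60 mm across and 98 mm high, stands upright on the worktop, left of the rack; may be absent. This point is on its upright axis, 49 mm above its underside; z is its axis. It weighs under 0.4 kg.
- spice_jar_c_center (a point): third spice jar like the first, 47 mm across and 98 mm high, stands upright on the worktop, left of the rack; may be absent. This point is on its upright axis, 49 mm above its underside; z is its axis. It weighs under 0.4 kg.
- spice_jar_a: the spice jar itself; origin at the centre of its underside
- spice_jar_b: the second spice jar itself; origin at the centre of its underside
- tea_caddy: the tin itself; origin at the centre of its underside
- spice_jar_c: the third spice jar itself; origin at the centre of its underside
- wedge: the wedge; origin on its underside, half-way along. It goes in with its straight side to the slot's +x wall, first stops against the shoe with about 38 mm to go, then takes about 5 to 15 N (the fence may creep a little with it); home, it stands 10 mm out of the mouth and stays by friction.
- muddler: the muddler itself; origin 19 mm under its centre as built (on its skin)
- jigger: copper jigger, 43 x 84 mm, bystander: leave alone; origin at the centre of its underside
- coaster: brown leather coaster, 96 x 5 mm, bystander: leave alone; origin at the centre of its underside
- bitters: small bitters bottle, 43 x 142 mm, bystander: leave alone; origin at the centre of its underside
There are look-alikes about, which are no part of the job. What is shaped like the spice_jar_b but blue or purple is not meant.

How it is judged:
On the way, in this order (a step that is already met when the one before it is completed fails the run):
1. all jars stand upright in the trough, tight against the end block, with the fence's pad pressed in by more than half (x of spice_jar_a_center in the frame of trough between -0.022 and 0.022 m and y of spice_jar_a_center in the frame of trough between -0.09 and 0.09 m and z of spice_jar_a_center in the frame of trough between 0.04 and 0.057 m and angle between each of spice_jar_a_center, spice_jar_b_center, tea_caddy_center, spice_jar_c_center's own z axis and vertical below 0.12 rad and x of spice_jar_b_center in the frame of trough between -0.022 and 0.022 m and y of spice_jar_b_center in the frame of trough between -0.09 and 0.09 m and z of spice_jar_b_center in the frame of trough between 0.04 and 0.057 m and x of tea_caddy_center in the frame of trough between -0.022 and 0.022 m and y of tea_caddy_center in the frame of trough between -0.09 and 0.09 m and z of tea_caddy_center in the frame of trough between 0.04 and 0.057 m and x of spice_jar_c_center in the frame of trough between -0.022 and 0.022 m and y of spice_jar_c_center in the frame of trough between -0.09 and 0.09 m and z of spice_jar_c_center in the frame of trough between 0.04 and 0.057 m and (contact force between end_block and spice_jar_a above 0.5 N or contact force between end_block and spice_jar_b above 0.5 N or contact force between end_block and tea_caddy above 0.5 N or contact force between end_block and spice_jar_c above 0.5 N) and value of joint pad above 0.0035 m), for 0.2 s.
2. the wedge is home in the slot and the muddler still bears on it (y of wedge_tip in the frame of slot_end between -0.004 and 0.003 m and x of wedge_tip in the frame of slot_end between -0.006 and 0.006 m and z of wedge_tip in the frame of slot_end between -0.006 and 0.006 m and contact force between muddler and wedge above 1 N).
At the end, for the whole second after the job is handed in: Each jar upright (7 degrees) on the trough floor, the row pressing on the end block (over 0.5 N); pad pressed in over 3 mm; wedge tip within 4 mm of the slot's end, 6 mm sideways; muddler lying still on the worktop, touching neither rack nor wedge (x of spice_jar_a_center in the frame of trough between -0.022 and 0.022 m and y of spice_jar_a_center in the frame of trough between -0.09 and 0.09 m and z of spice_jar_a_center in the frame of trough between 0.04 and 0.057 m and angle between each of spice_jar_a_center, spice_jar_b_center, tea_caddy_center, spice_jar_c_center's own z axis and vertical below 0.12 rad and x of spice_jar_b_center in the frame of trough between -0.022 and 0.022 m and y of spice_jar_b_center in the frame of trough between -0.09 and 0.09 m and z of spice_jar_b_center in the frame of trough between 0.04 and 0.057 m and x of tea_caddy_center in the frame of trough between -0.022 and 0.022 m and y of tea_caddy_center in the frame of trough between -0.09 and 0.09 m and z of tea_caddy_center in the frame of trough between 0.04 and 0.057 m and x of spice_jar_c_center in the frame of trough between -0.022 and 0.022 m and y of spice_jar_c_center in the frame of trough between -0.09 and 0.09 m and z of spice_jar_c_center in the frame of trough between 0.04 and 0.057 m and (contact force between end_block and spice_jar_a above 0.5 N or contact force between end_block and spice_jar_b above 0.5 N or contact force between end_block and tea_caddy above 0.5 N or contact force between end_block and spice_jar_c above 0.5 N) and value of joint pad above 0.003 m and y of wedge_tip in the frame of slot_end between -0.004 and 0.003 m and x of wedge_tip in the frame of slot_end between -0.006 and 0.006 m and z of wedge_tip in the frame of slot_end between -0.006 and 0.006 m and height (world z) of muddler_center below 0.03 m and linear speed of muddler below 0.03 m/s and contact force between muddler and rack below 0.2 N and contact force between muddler and wedge below 0.2 N and linear speed of wedge below 0.02 m/s).
It fails at once if the hand pushes the wedge over the last 18 mm instead of the muddler (y of wedge_tip in the frame of slot_end between -0.018 and 0.01 m and x of wedge_tip in the frame of slot_end between -0.01 and 0.01 m and contact force between the fingers and wedge above 1 N).
It fails at once if the jigger, coaster or bitters bottle is moved more than 3 cm (distance of any of jigger, coaster, bitters from where it was at the start of the episode above 0.03 m).
Of spice_jar_a, spice_jar_b, tea_caddy, spice_jar_c only 2 to 3 are there at a start; the rules pass over those that are not, and their reading is None.
At some moment in a run one of wedge may be knocked a few centimetres aside while the robot is not near it.
Once in a run the grip may slacken for a moment while it holds something.
It also fails if it takes over 200 s, if anything falls off the work surface, if the arm or the gripper's body presses on something with over 40 N, if the wrist force passes 120 N, or if a joint passes its speed limit or range.

ROBOT

A 6-joint arm with a two-finger parallel gripper is mounted at the origin on a cart in front of the work surface, level with it; the furniture and walls round the work are solid. World frame = base frame: x ahead of the robot, y to its left, z up, the work surface at z = 0. Lengths are in m, angles in rad, forces in N, time in s.
With the tool pointing down it reaches from about 0.275 to 0.825 m from the base axis. Payload 5.2 kg.
Tool frame: the origin (TCP) lies at the very end of the fingers, on their centre line; the grasp point (between the pads) lies manip.hold_point_z behind it (manip.hold_point_z is the distance from the TCP to the grasp point, in m); z points along the fingers, y is the direction in which the jaws open and shut (so a half turn about z gives the same grasp; the last joint's range is limited). The gripper opens to 93 mm and grips with 3 to 60 N. Pads are 15 mm wide; open, the fingers measure 128 mm over their backs; the gripper's body (75 mm by 188 mm) begins 65 mm behind the grasp point.
Start: joints at [0.968, 0.259, 1.535, -0, 1.348, -0.203], TCP at [0.214, 0.507, 0.219] pointing down, gripper open.
Joint ranges: [-3.14, 3.14], [-0.91, 2.08], [0.19, 2.58], [-1.22, 4.36], [0.22, 2.71], [-3.12, 3.12]. Speed limits (rad/s): [2.57, 2.57, 3.14, 3.14, 3.14, 3.14].

INTERFACE

Orientations are given as a rotation vector (axis times angle).
In Python, from plant import manip, optics gives the robot as it stands. The module is installed in compiled form; this text tells all that it offers.
- The arm moves only by the shell command python3 -m handwheel 'ROWS' [OPENING]. ROWS is JSON, one flat list of numbers, 6 for each row, row after row: the shift along the tool's x, y, z in mm, then the turn, a rotation vector about the tool's x, y, z in rad. A call has 1 to 8 rows; each row shifts and turns the commanded pose from where the row before left it, along the tool's axes as they then stand; what a row does not reach is not made up. A row lasts 1/10 s, in which the tool goes at most 50 mm and 8.59 degrees, less where a joint would pass 70% of its speed; a pose out of reach is approached as far as the arm can. A call is refused whole if a number of a shift passes 50 or a number of a turn 0.15, either way. A call with a gripper value outside its range is refused whole. OPENING is the opening in per cent of the stroke, from 0 (shut) to 100 (fully open), set as the call begins (- or left out, the last holds). The fingers move at their own pace and stop on an object; the grip force is fixed at half the most. Time passes only in rows, so rows that do not move let the fingers close. It gives the time, the measured TCP pose, the force and the opening at its end, in the units of the state.
- manip.sense(): the state, without advancing time (a new reading comes with each control period).
- optics.snapshot(name): name is "side" or "top" or "wrist"; returns the picture (480x640x3 uint8, blue, green, red); there is no depth.
- optics.camera_info(name): a dict with "mtx" (3x3 intrinsics, pixels), "R" (3x3) and "t" (3): a world point X has camera coordinates R X + t. Camera axes: x right, y down, z forward; pixel columns grow to the right and rows downward; lengths in m; the calibration is good to about 2 mm. A picture is of the moment at which its call begins: read the wrist's pose just before it. camera_info takes no time and is no camera call; for the wrist camera it gives the pose at the moment of the call.
- manip.sign_off(): hands the job in, once; it reports no verdict.
The state is a dict: "t": time; "joint_positions": joint angles; "joint_velocities": joint speeds; "tau": joint torques, N m; "eef_pos": TCP position; "ee_rot": TCP orientation; "ft_force": force on the tool from outside, world axes, zero at the start; "ft_torque": the same for the moment, N m; "width": opening from 0.0 (shut) to 1.0 (fully open).
Only numpy, scipy, OpenCV 4.12 (cv2) and the standard library are available. Lean on these libraries where they do the work, as an engineer would, in place of code of your own. Each camera call takes 0.05 s, during which the arm holds its last target.

## Working session

There is one attempt and no reset: what is moved stays moved. The work goes in short steps, Python scripts to look and compute and a shell command to move; the robot and the scene stay as the last step left them, time stands still between calls to the robot, and variables do not carry over. Pictures are saved under pics/ and viewed, and the job is handed in when it is done.

```bash
ls; mkdir -p pics
cat > h.py <<'E'
import numpy as np, cv2
from plant import manip, optics
np.set_printoptions(precision=4,suppress=True)
def snap(n,f):
    im=optics.snapshot(n); cv2.imwrite('pics/'+f+'.png',im); return im
def ray(ci,u,v):
    K,R,t=[np.array(ci[k],float) for k in('mtx','R','t')]
    return -R.T@t.ravel(), R.T@np.linalg.solve(K,[u,v,1.])
def onz(ci,u,v,z):
    c,d=ray(ci,u,v); return c+d*(z-c[2])/d[2]
def proj(ci,X):
    K,R,t=[np.array(ci[k],float) for k in('mtx','R','t')]
    p=K@(R@np.asarray(X,float)+t.ravel()); return p[:2]/p[2]
def two(c1,p1,c2,p2):
    a,d=ray(c1,*p1); b,e=ray(c2,*p2); d/=np.linalg.norm(d); e/=np.linalg.norm(e)
    s=np.linalg.lstsq(np.c_[d,-e],b-a,rcond=None)[0]
    P,Q=a+s[0]*d,b+s[1]*e; return (P+Q)/2,np.linalg.norm(P-Q)
E
python3 - <<'E'
from h import *
for n in('side','top','wrist'):
    snap(n,n+'0'); ci=optics.camera_info(n); print(n,np.array(ci['mtx']).round(1).tolist()); 
    R=np.array(ci['R']);print(R,-R.T@np.array(ci['t']).ravel())
print(manip.sense(),manip.hold_point_z)
E
```

```text
pics
side [[467.6, 0.0, 322.5], [0.0, 467.6, 243.4], [0.0, 0.0, 1.0]]
[[ 0.8968 -0.4422  0.0106]
 [-0.2774 -0.581  -0.7652]
 [ 0.3445  0.6833 -0.6437]] [ 0.1672 -0.7413  0.7719]
top [[624.6, 0.0, 314.9], [0.0, 624.6, 244.3], [0.0, 0.0, 1.0]]
[[ 0.0249 -0.9995 -0.0194]
 [-0.9816 -0.0208 -0.19  ]
 [ 0.1895  0.0237 -0.9816]] [ 0.2642 -0.03    1.4565]
wrist [[389.9, 0.0, 326.8], [0.0, 389.9, 242.2], [0.0, 0.0, 1.0]]
[[ 0.39    0.9208 -0.0012]
 [ 0.893  -0.3779  0.2445]
 [ 0.2247 -0.0964 -0.9697]] [0.1516 0.5336 0.3839]
{'t': 0.15, 'joint_positions': array([ 0.9682,  0.2592,  1.5358, -0.    ,  1.348 , -0.2028]), 'joint_velocities': array([ 0.0003, -0.001 , -0.0017, -0.001 , -0.0006, -0.0009]), 'tau': array([  0.0016, -43.7639, -28.4233,   0.0719,   0.038 ,  -0.0001]), 'eef_pos': array([0.2138, 0.5063, 0.218 ]), 'ee_rot': array([-0.6238, -3.0785,  0.0021]), 'ft_force': array([ 0.2423, -0.2041, -0.0971]), 'ft_torque': array([-0.0332, -0.0111,  0.0132]), 'width': 0.9998985948210893} 0.0188
```

View pics/top0.png

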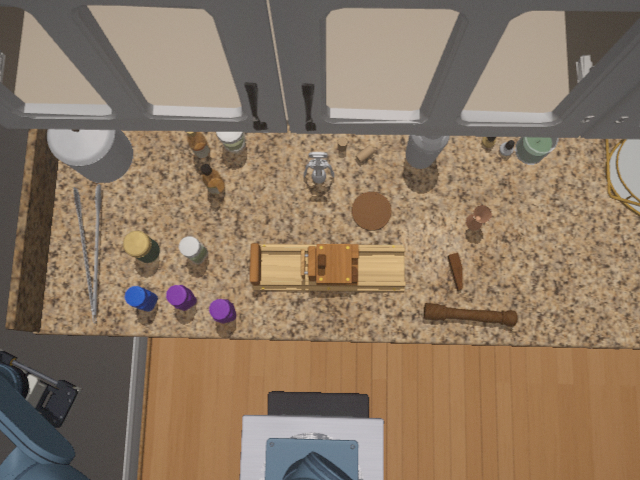

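View pics/side0.png

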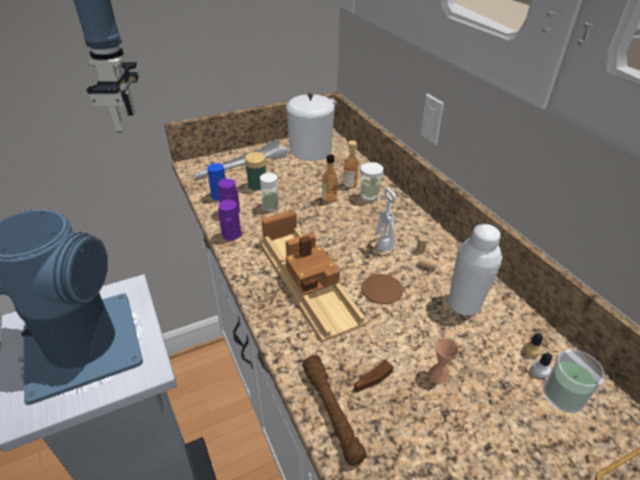

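View pics/wrist0.png

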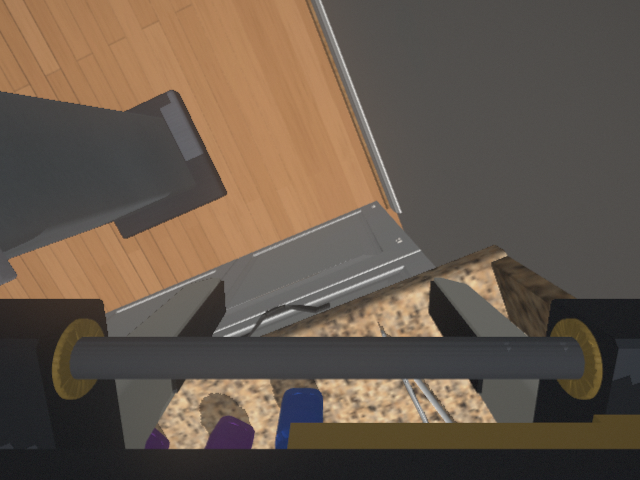

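Run:
```python
import cv2
a=cv2.imread('pics/top0.png'); cv2.imwrite('pics/c1.png',cv2.resize(a[120:330,110:270],None,fx=3.7,fy=2.8*1,interpolation=2) if 0 else cv2.resize(a[125:325,110:370],None,fx=3,fy=3,interpolation=2))
cv2.imwrite('pics/c2.png',cv2.resize(a[185:335,300:530],None,fx=3.4,fy=3.4,interpolation=2))
b=cv2.imread('pics/side0.png'); cv2.imwrite('pics/c3.png',cv2.resize(b[130:330,190:440],None,fx=3,fy=3,interpolation=2))
```

```text
(no output)
```

View pics/c1.png

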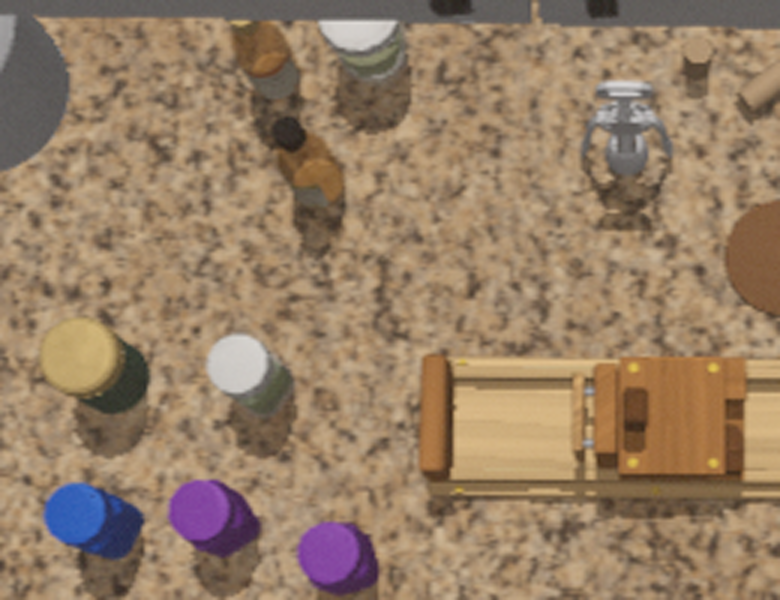

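View pics/c2.png

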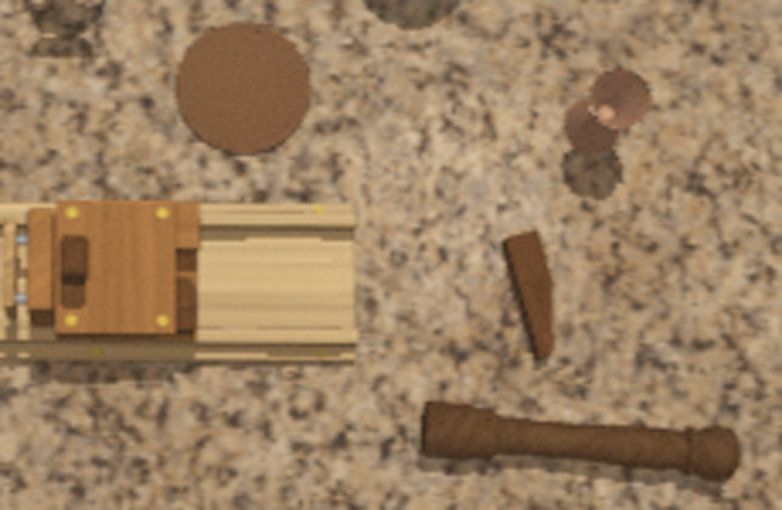

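View pics/c3.png

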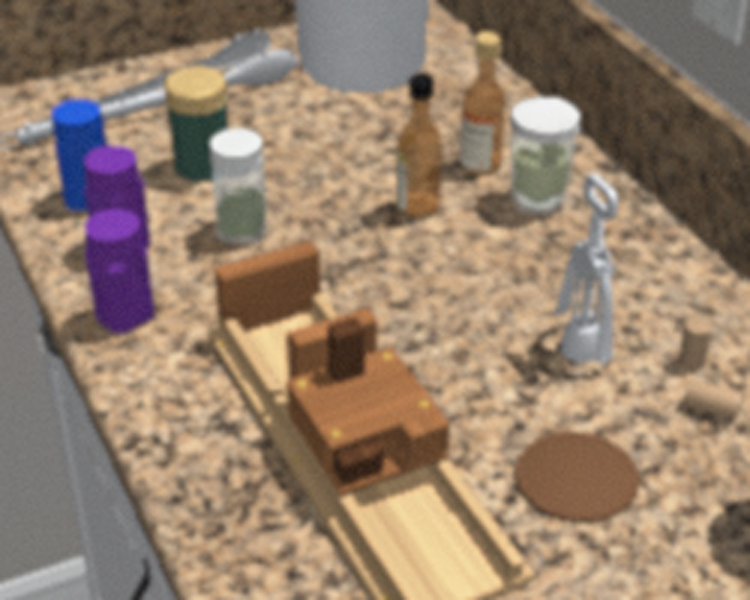

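Run:
```python
from h import *
T=optics.camera_info('top');S=optics.camera_info('side')
a=cv2.imread('pics/top0.png');b=cv2.imread('pics/side0.png')
def comp(im,box,f,n):
    x0,y0,x1,y1=box; h=cv2.cvtColor(im[y0:y1,x0:x1],cv2.COLOR_BGR2HSV).astype(int)
    m=f(h).astype(np.uint8); k,l,st,c=cv2.connectedComponentsWithStats(m)
    i=1+np.argmax(st[1:,4]); print(n,st[i]+[x0,y0,0,0,0],c[i]+[x0,y0]); 
    cn=max(cv2.findContours((l==i).astype(np.uint8),0,1)[0],key=cv2.contourArea)
    e=cv2.minEnclosingCircle(cn); print('  circ',np.array(e[0])+[x0,y0],e[1]); return c[i]+[x0,y0]
tan=lambda h:(h[...,0]>15)&(h[...,0]<30)&(h[...,1]>90)&(h[...,2]>110)
wh=lambda h:(h[...,1]<30)&(h[...,2]>170)
ct=comp(a,(120,225,165,270),tan,'caddy top'); jt=comp(a,(172,230,212,275),wh,'jar top')
cs=comp(b,(240,145,272,195),tan,'caddy side'); js=comp(b,(255,165,285,215),wh,'jar side')
ot=comp(a,(215,125,250,155),wh,'other')
# eyeballed lid-top ellipse centres
for n,p,q in(('caddy',(136.7,243.3),(255.7,157.7)),('jar',(189.3,246),(269,178.3))):
    print(n,two(T,p,S,q), onz(T,*p,.098), onz(S,*q,.098))
o=lambda u,v,s,x0,y0:(x0+u/s,y0+v/s)
# rack points in c1/c2
for n,p,z in [('eb top BL',o(423,356,3,110,125),.075),('eb top BR',o(450,356,3,110,125),.075),('eb top FR',o(448,470,3,110,125),.075),('eb top FL',o(421,468,3,110,125),.075),
 ('rackend back lip',o(355,206,3.4,300,185),.03),('rackend front',o(356,345,3.4,300,185),.03),('rackend front lo',o(355,362,3.4,300,185),.0),
 ('handle top',o(635,393,3,110,125),.115),('handle2',o(74,247,3.4,300,185),.115),('pad face',o(574,415,3,110,125),.05),
 ('wedge wide L',o(503,240,3.4,300,185),.02),('wedge wide R',o(538,232,3.4,300,185),.02),('w tip L',o(536,358,3.4,300,185),.02),('wtip R',o(552,350,3.4,300,185),.02),('wbreak',o(552,295,3.4,300,185),.02),
 ('mud L',o(422,428,3.4,300,185),.02),('mud R',o(738,452,3.4,300,185),.02),('jigger',o(605,115,3.4,300,185),.04),('coaster',o(243,88,3.4,300,185),.005)]:
    print(n,np.round(p,1),onz(T,*p,z))
```

```text
caddy top [120 230  31  34 602] [135.1894 243.4801]
  circ [134.  248.5] 20.155742645263672
jar top [179 236  20  20 308] [188.5617 245.7078]
  circ [188.6818 245.8636] 10.08752727508545
caddy side [245 153  21  15 255] [254.8941 159.8039]
  circ [254.8165 159.8354] 10.217856407165527
jar side [260 173  18  10 138] [268.3986 177.3696]
  circ [268.5 177.5] 8.514793395996094
other [216 132  26  10 184] [228.3207 135.4946]
  circ [228.5 132. ] 12.500100135803223
caddy (array([0.5228, 0.4005, 0.0959]), np.float64(0.003951085026791988)) [0.5205 0.4002 0.098 ] [0.5237 0.3968 0.098 ]
jar (array([0.5185, 0.2825, 0.0954]), np.float64(0.002248423832647311)) [0.5169 0.2821 0.098 ] [0.5182 0.2784 0.098 ]
eb top BL [251.  243.7] [0.5295 0.1478 0.075 ]
eb top BR [260.  243.7] [0.5299 0.1275 0.075 ]
eb top FR [259.3 281.7] [0.4435 0.1254 0.075 ]
eb top FL [250.3 281. ] [0.4446 0.1455 0.075 ]
rackend back lip [404.4 245.6] [ 0.5411 -0.2031  0.03  ]
rackend front [404.7 286.5] [ 0.4458 -0.2036  0.03  ]
rackend front lo [404.4 291.5] [ 0.4378 -0.2065  0.    ]
handle top [321.7 256. ] [ 0.4977 -0.0129  0.115 ]
handle2 [321.8 257.6] [ 0.4941 -0.0132  0.115 ]
pad face [301.3 263.3] [0.491  0.0339 0.05  ]
wedge wide L [447.9 255.6] [ 0.5215 -0.3052  0.02  ]
wedge wide R [458.2 253.2] [ 0.5276 -0.3291  0.02  ]
w tip L [457.6 290.3] [ 0.4409 -0.3262  0.02  ]
wtip R [462.4 287.9] [ 0.4466 -0.3371  0.02  ]
wbreak [462.4 271.8] [ 0.4842 -0.3378  0.02  ]
mud L [424.1 310.9] [ 0.3919 -0.249   0.02  ]
mud R [517.1 317.9] [ 0.3807 -0.4597  0.02  ]
jigger [477.9 218.8] [ 0.6059 -0.3719  0.04  ]
coaster [371.5 210.9] [ 0.6287 -0.1279  0.005 ]
```

```bash
cat >> h.py <<'E'
from scipy.spatial.transform import Rotation as Ro
def plan(x,y,z,yaw=90.):
    "remaining: shift (tool axes at present, mm), turn about tool (rad)"
    s=manip.sense(); R=Ro.from_rotvec(s['ee_rot']); a=np.deg2rad(yaw)
    G=Ro.from_matrix(np.array([[np.cos(a),np.sin(a),0],[np.sin(a),-np.cos(a),0],[0,0,-1.]]))
    d=np.array([x,y,z])-s['eef_pos']
    print('t',s['t'],'pos',s['eef_pos'],'R cols x',R.as_matrix()[:,0],'F',s['ft_force'],'w',round(s['width'],3),'q6',s['joint_positions'][5].round(2))
    print(' world d mm',(d*1e3).round(1),' tool d',(R.inv().apply(d)*1e3).round(1),'in goal axes',(G.inv().apply(d)*1e3).round(1),' turn',(R.inv()*G).as_rotvec().round(3))
E
python3 -c "
from h import *
plan(.49,0.06,.25)"
```

```text
t 0.15 pos [0.2138 0.5063 0.218 ] R cols x [-0.9211  0.3893  0.0003] F [ 0.2423 -0.2041 -0.0971] w 1.0 q6 -0.2
 world d mm [ 276.2 -446.3   32. ]  tool d [-428.1 -303.6  -31.7] in goal axes [-446.3  276.2  -32. ]  turn [-0.001  0.001  1.171]
```

```bash
python3 -m handwheel '[0,0,-4,0,0,0.146, 0,0,-4,0,0,0.146, 0,0,-4,0,0,0.146, 0,0,-4,0,0,0.146, 0,0,-4,0,0,0.146, 0,0,-4,0,0,0.146, 0,0,-4,0,0,0.146, 0,0,-4,0,0,0.146]'; python3 -c "
from h import *
plan(.49,0.02,.25)"
```

```text
t: 0.95
eef_pos: [0.2139, 0.5064, 0.2504]
ee_rot: [2.225, 2.218, -0.001]
ft_force: [0.5, 0.1, 0.5]
width: 0.999
t 0.95 pos [0.2139 0.5064 0.2504] R cols x [ 0.003   1.     -0.0007] F [0.5285 0.12   0.4875] w 0.999 q6 0.97
 world d mm [ 276.1 -486.4   -0.4]  tool d [-485.6  277.6    0.6] in goal axes [-486.4  276.1    0.4]  turn [-0.     0.001 -0.003]
```

```bash
python3 -m handwheel '[-30,30,0,0,0,0, -35,34,0,0,0,0, -35,34,0,0,0,0, -35,34,0,0,0,0, -35,34,0,0,0,0, -35,34,0,0,0,0, -35,34,0,0,0,0, -35,34,0,0,0,0]'; python3 -c "
from h import *
ci=optics.camera_info('wrist');snap('wrist','w1')
import pickle;pickle.dump(ci,open('w1.pkl','wb'))
plan(.49,0.02,.25)"
```

```text
t: 1.75
eef_pos: [0.4838, 0.2308, 0.2505]
ee_rot: [-2.218, -2.224, 0.0]
ft_force: [0.6, 0.5, 0.8]
width: 0.997
t 1.8 pos [0.4893 0.2252 0.2501] R cols x [ 0.0014  1.     -0.0042] F [ 5.4917 -3.6518  0.6732] w 1.002 q6 0.23
 world d mm [   0.7 -205.2   -0.1]  tool d [-205.2    1.     1. ] in goal axes [-205.2    0.7    0.1]  turn [ 0.003  0.004 -0.001]
```

View pics/w1.png

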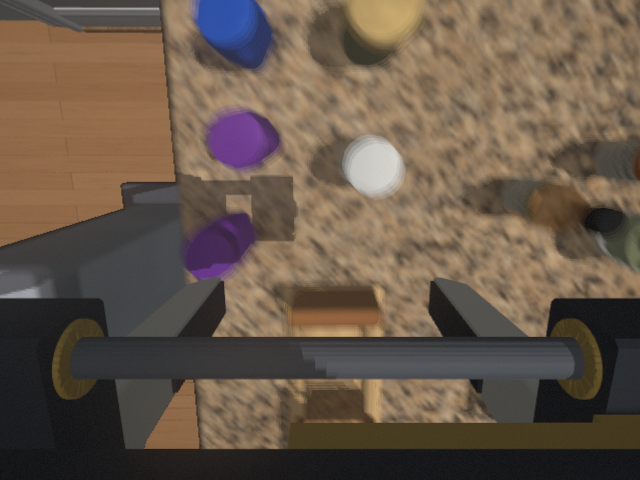

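```bash
python3 -m handwheel '[0,0,0,0,0,0]'; python3 -c "
from h import *
ci=optics.camera_info('wrist');im=snap('wrist','w2')
h=cv2.cvtColor(im,cv2.COLOR_BGR2HSV).astype(int)
m=((h[...,1]<30)&(h[...,2]>180)).astype(np.uint8); m[:90]=0;m[260:]=0;m[:,:300]=0;m[:,430:]=0
k,l,st,c=cv2.connectedComponentsWithStats(m);i=1+np.argmax(st[1:,4]);print(st[i],c[i],onz(ci,*c[i],.098))
T=optics.camera_info('top');print(two(ci,c[i],T,(188.7,245.8)))
plan(.49,0.02,.25)"
```

```text
t: 1.9
eef_pos: [0.4845, 0.2301, 0.2499]
ee_rot: [-2.224, -2.219, 0.002]
ft_force: [0.2, 0.3, 0.5]
width: 1.002
[ 341  133   56   57 2421] [368.6241 160.6679] [0.5178 0.2852 0.098 ]
(array([0.5184, 0.2849, 0.0917]), np.float64(4.476772968438487e-05))
t 1.95 pos [0.4831 0.2315 0.25  ] R cols x [-0.0001  1.      0.0001] F [-0.1534  0.4805  0.2393] w 0.996 q6 0.24
 world d mm [   6.9 -211.5   -0. ]  tool d [-211.5    6.8    0. ] in goal axes [-211.5    6.9    0. ]  turn [-0.002 -0.     0.   ]
```

View pics/w2.png

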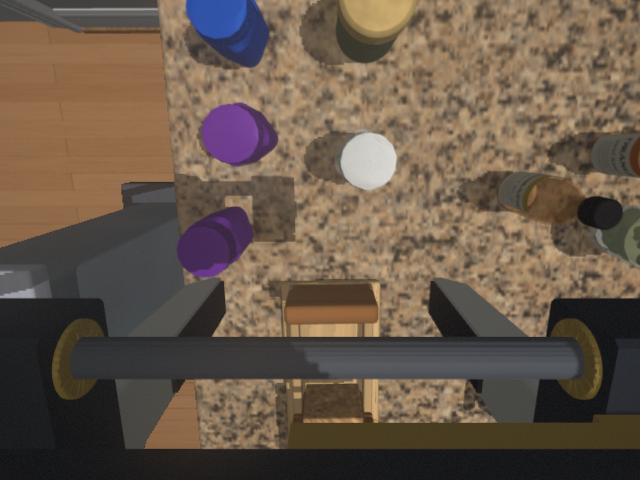

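```bash
python3 -c "
from h import *
ci=optics.camera_info('wrist')
for n,u,v,z in(('ebL',285,311,.075),('ebR',378,311,.075),('lipL',281,283,.03),('lipR',381,283,.03),('caddy',376,3,.098),('eb front edge',332,322,.075),('back',332,301,.075)): print(n,onz(ci,u,v,z))
plan(.49,-0.013,.20)
"
```

```text
ebL [0.4433 0.147  0.075 ]
ebR [0.531 0.147 0.075]
lipL [0.4347 0.1586 0.03  ]
lipR [0.5395 0.1585 0.03  ]
caddy [0.5187 0.3993 0.098 ]
eb front edge [0.4876 0.1357 0.075 ]
back [0.4876 0.1571 0.075 ]
t 1.95 pos [0.4831 0.2315 0.25  ] R cols x [-0.0001  1.      0.0001] F [-0.1534  0.4805  0.2393] w 0.996 q6 0.24
 world d mm [   6.9 -244.5  -50. ]  tool d [-244.5    6.9   50. ] in goal axes [-244.5    6.9   50. ]  turn [-0.002 -0.     0.   ]
```

```bash
python3 -c "
from h import *
T=optics.camera_info('top');S=optics.camera_info('side')
print(two(T,(321.7,256),S,(305.3,238.3)),onz(S,305.3,238.3,.115),onz(T,321.7,256,.115))
print('fence plate edges', [onz(T,110+p[0]/3,125+p[1]/3,z) for p,z in (((606,364),.1),((606,454),.1),((625,357),.07),((623,473),.07))])
a=cv2.imread('pics/top0.png');cv2.imwrite('pics/c4.png',cv2.resize(a[235:300,245:410],None,fx=4.8,fy=4.8,interpolation=2))
"
```

```text
(array([ 0.495 , -0.0122,  0.1149]), np.float64(0.0055191241017519595)) [ 0.4921 -0.012   0.115 ] [ 0.4977 -0.013   0.115 ]
fence plate edges [array([0.5215, 0.0092, 0.1   ]), array([0.4546, 0.0074, 0.1   ]), array([ 0.5329, -0.0042,  0.07  ]), array([ 0.4449, -0.0048,  0.07  ])]
```

View pics/c4.png

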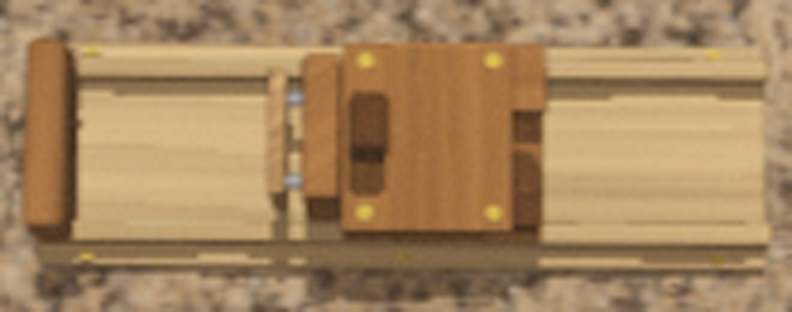

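```bash
python3 -m handwheel '[-30,1,0,0,0,0, -40,1,0,0,0,0, -45,1,10,0,0,0, -45,1,15,0,0,0, -45,1,25,0,0,0, -30,0,20,0,0,0, -9.5,0,0,0,0,0, 0,0,0,0,0,0]'; python3 -c "
from h import *
plan(.488,-0.013,.08)
snap('top','t2');snap('side','s2')
a=cv2.imread('pics/top0.png')"
```

```text
t: 2.75
eef_pos: [0.4882, -0.0102, 0.1815]
ee_rot: [-2.218, -2.223, -0.0]
ft_force: [0.5, 0.0, 0.2]
width: 0.997
t 2.75 pos [ 0.4882 -0.0102  0.1815] R cols x [-0.0023  1.      0.0007] F [0.5171 0.0268 0.2048] w 0.997 q6 -0.25
 world d mm [  -0.2   -2.8 -101.5]  tool d [ -2.9  -0.2 101.5] in goal axes [ -2.8  -0.2 101.5]  turn [-0.001 -0.001  0.002]
```

View pics/s2.png

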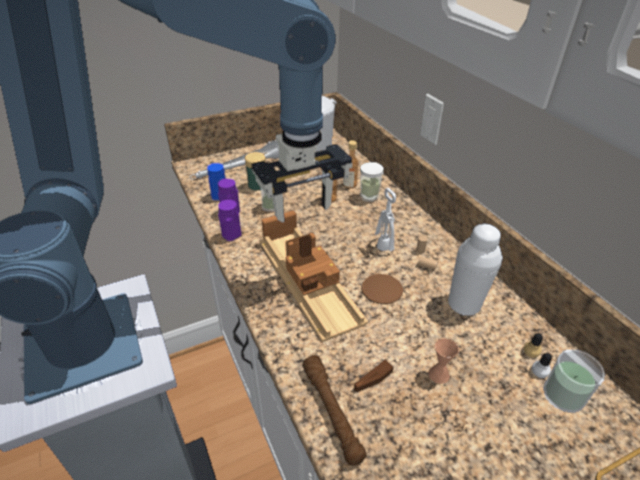

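```bash
python3 -m handwheel '[0,0,30,0,0,0, 0,0,30,0,0,0, 0,0,25,0,0,0, 0,0,13,0,0,0, 0,0,0,0,0,0]'; python3 -m handwheel '[0,0,0,0,0,0, 0,0,0,0,0,0, 0,0,0,0,0,0, 0,0,0,0,0,0, 0,0,0,0,0,0]' 20;python3 -m handwheel '[0,0,0,0,0,0, 0,0,0,0,0,0, 0,0,0,0,0,0]'; python3 -c "
from h import *
snap('wrist','w3')"
```

```text
t: 3.35
eef_pos: [0.4878, -0.0086, 0.0826]
ee_rot: [-2.214, -2.226, 0.001]
ft_force: [-0.3, -0.5, 0.1]
width: 1.0
t: 3.85
eef_pos: [0.4888, -0.0108, 0.0838]
ee_rot: [2.218, 2.224, 0.001]
ft_force: [-0.1, 0.5, -0.3]
width: 0.621
t: 4.15
eef_pos: [0.4885, -0.0108, 0.0834]
ee_rot: [-2.218, -2.224, 0.0]
ft_force: [0.8, -0.7, 0.1]
width: 0.357
```

View pics/w3.png

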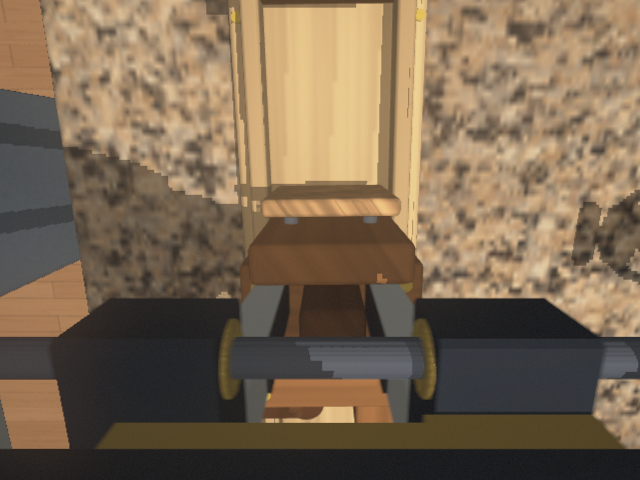

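```bash
python3 -m handwheel '[0,0,0,0,0,0, 0,0,0,0,0,0, 0,0,0,0,0,0]' 5; python3 -m handwheel '[-10,0,0,0,0,0, -15,0,0,0,0,0, -15,0,0,0,0,0, -15,0,0,0,0,0, -15,0,0,0,0,0, -10,0,0,0,0,0, -8,0,0,0,0,0, 0,0,0,0,0,0]'; python3 -c "
from h import *
snap('wrist','w4')"
```

```text
t: 4.5
eef_pos: [0.4907, -0.0109, 0.0835]
ee_rot: [2.216, 2.223, 0.004]
ft_force: [7.2, 0.6, -4.7]
width: 0.277
t: 5.3
eef_pos: [0.4921, -0.0987, 0.0835]
ee_rot: [2.217, 2.221, 0.008]
ft_force: [12.0, 2.9, -6.2]
width: 0.28
```

View pics/w4.png

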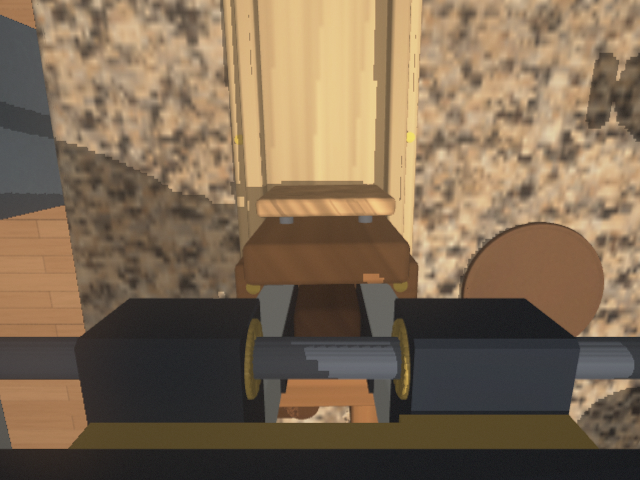

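```bash
python3 -m handwheel '[0,0,0,0,0,0, 0,0,0,0,0,0, 0,0,0,0,0,0, 0,0,0,0,0,0, 0,0,-10,0,0,0, 0,0,-30,0,0,0, 0,0,-40,0,0,0, 0,0,-40,0,0,0]' 100; python3 -m handwheel '[10,0,-30,0,0,0, 20,0,-20,0,0,0, 0,0,0,0,0,0, 0,0,0,0,0,0]'; python3 -c "
from h import *
ci=optics.camera_info('wrist');im=snap('wrist','w5')
import pickle;pickle.dump(ci,open('w5.pkl','wb'))
plan(.518,.284,.2)"
```

```text
t: 6.15
eef_pos: [0.4883, -0.0986, 0.2052]
ee_rot: [-2.218, -2.224, 0.0]
ft_force: [1.6, 0.2, 0.1]
width: 0.913
t: 6.55
eef_pos: [0.4887, -0.0688, 0.2538]
ee_rot: [2.216, 2.225, 0.0]
ft_force: [-0.4, -0.4, 0.4]
width: 0.999
t 6.6 pos [ 0.4882 -0.0689  0.2528] R cols x [-0.0034  1.     -0.0002] F [ 0.0729  0.3874 -0.2108] w 1.004 q6 -0.37
 world d mm [ 29.8 352.9 -52.8]  tool d [352.8  31.   52.7] in goal axes [352.9  29.8  52.8]  turn [-0.001  0.     0.003]
```

View pics/w5.png

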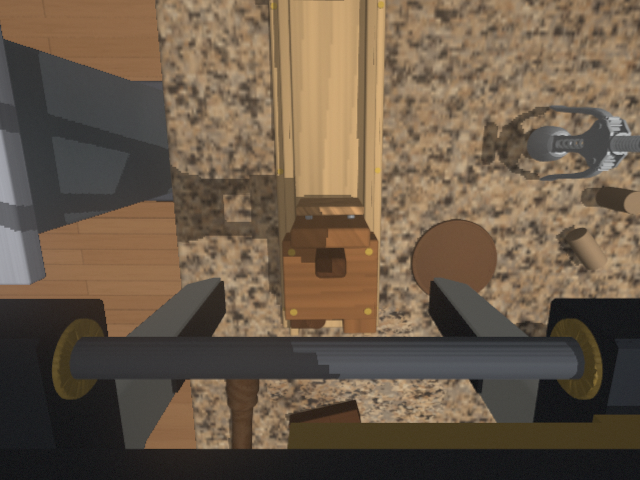

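```bash
python3 -c "
from h import *
import pickle;ci=pickle.load(open('w5.pkl','rb'))
for n,u,v,z in(('handle',331,256,.115),('foot L',284,300,.07),('foot R',378,300,.07),('screwL',292,282,.07),('screwR',368.5,282,.07),('lip L far',270,10,.03),('lip R far',384,10,.03),('lip L near',281,200,.03),('lip R near',382,200,.03),('coaster',454,261,.005)): print(n,onz(ci,u,v,z))
im=cv2.imread('pics/w5.png');cv2.imwrite('pics/c5.png',cv2.resize(im[180:340,240:420],None,fx=4,fy=3.7,interpolation=2))
"
```

```text
handle [ 0.4921 -0.0889  0.115 ]
foot L [ 0.4479 -0.1461  0.07  ]
foot R [ 0.5382 -0.1459  0.07  ]
screwL [ 0.4559 -0.1278  0.07  ]
screwR [ 0.5285 -0.1276  0.07  ]
lip L far [0.4374 0.1155 0.03  ]
lip R far [0.5395 0.1159 0.03  ]
lip L near [ 0.4429 -0.0553  0.03  ]
lip R near [ 0.5442 -0.055   0.03  ]
coaster [ 0.6304 -0.1263  0.005 ]
```

View pics/c5.png

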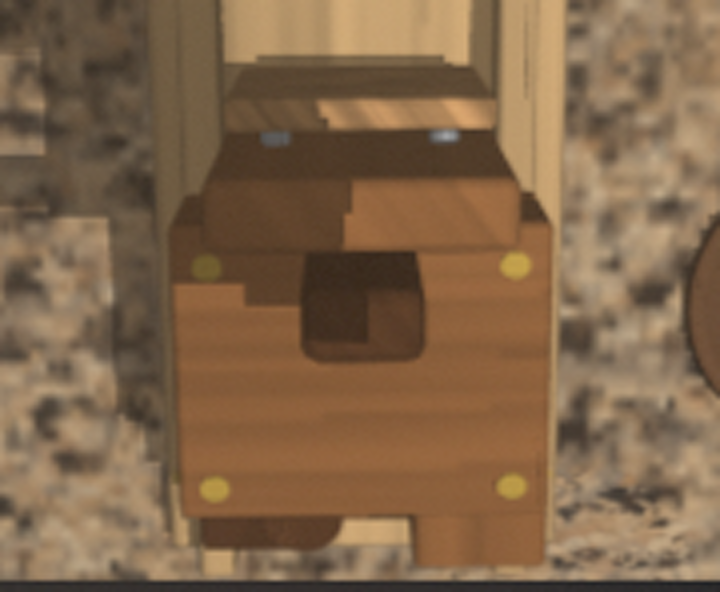

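```bash
python3 -m handwheel '[30,4,0,0,0,0, 45,4,0,0,0,0, 48,4,0,0,0,0, 48,4,0,0,0,0, 48,4,10,0,0,0, 48,4,15,0,0,0, 45,3,15,0,0,0, 30,2,12,0,0,0]'; python3 -m handwheel '[10,0,0,0,0,0, 0,0,0,0,0,0, 0,0,0,0,0,0]';python3 -c "
from h import *
plan(.518,.284,.055)
snap('side','s3')
ci=optics.camera_info('wrist');im=snap('wrist','w6')
"
```

```text
t: 7.4
eef_pos: [0.5156, 0.2748, 0.1985]
ee_rot: [-2.215, -2.225, 0.005]
ft_force: [0.3, -0.2, 0.3]
width: 0.998
t: 7.7
eef_pos: [0.5169, 0.2815, 0.2014]
ee_rot: [2.218, 2.224, -0.002]
ft_force: [0.9, -0.3, 0.6]
width: 1.0
t 7.7 pos [0.5169 0.2815 0.2014] R cols x [-0.0024  1.     -0.001 ] F [ 0.8885 -0.3485  0.6047] w 1.0 q6 0.31
 world d mm [   1.1    2.5 -146.4]  tool d [  2.6   1.1 146.3] in goal axes [  2.5   1.1 146.4]  turn [-0.     0.001  0.002]
```

View pics/w6.png

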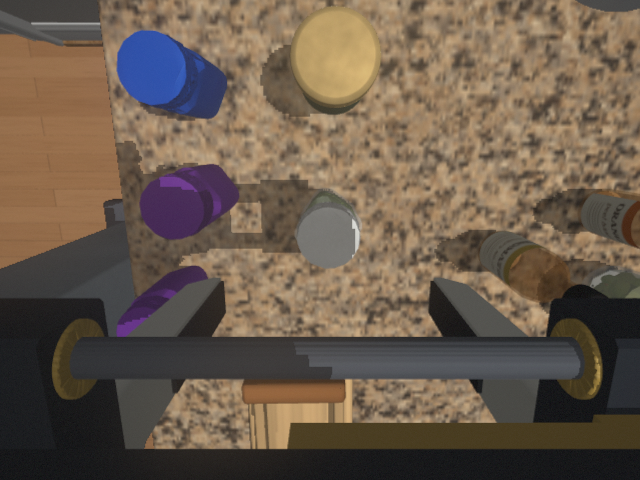

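View pics/s3.png

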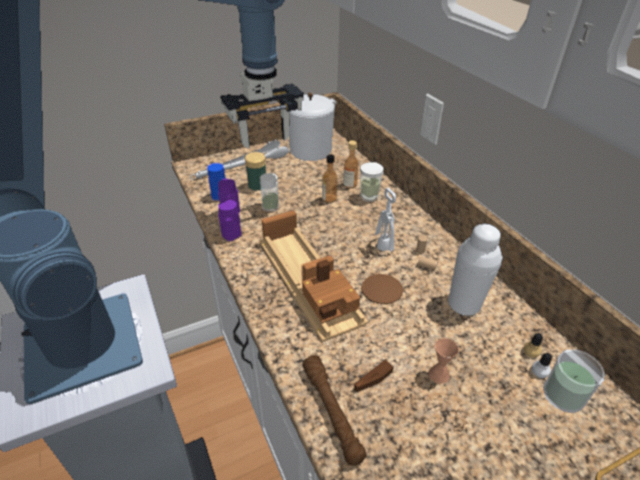

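```bash
python3 -c "
from h import *
ci=optics.camera_info('wrist');T=optics.camera_info('top')
print(onz(ci,328,237,.098),two(ci,(328,237),T,(188.7,245.8)))
print(onz(ci,335.5,55,.098),two(ci,(335.5,55),T,(136.7,243.3)))
print('block inner?',onz(ci,294,402,.075),onz(ci,294,380,.075))
"
```

```text
[0.518  0.2853 0.098 ] (array([0.518 , 0.2844, 0.0941]), np.float64(2.207431339732669e-05))
[0.5226 0.4044 0.098 ] (array([0.5237, 0.4075, 0.0779]), np.float64(0.0022373766261219574))
block inner? [0.4889 0.1334 0.075 ] [0.4893 0.1549 0.075 ]
```

```bash
python3 -c "
from h import *
ci=optics.camera_info('wrist');T=optics.camera_info('top')
print(two(ci,(294,391),T,(255.2,262.5)))
print(onz(ci,294,391,.063),onz(T,255.2,262.5,.063),onz(ci,294,391,.09),onz(T,255.2,262.5,.09))
im=cv2.imread('pics/w6.png');cv2.imwrite('pics/c6.png',cv2.resize(im[330:460,220:400],None,fx=4,fy=4,interpolation=2))
"
```

```text
(array([0.4882, 0.1376, 0.0655]), np.float64(7.01335212707185e-05))
[0.488  0.1358 0.063 ] [0.4886 0.1379 0.063 ] [0.4905 0.1547 0.09  ] [0.4842 0.1347 0.09  ]
```

View pics/c6.png

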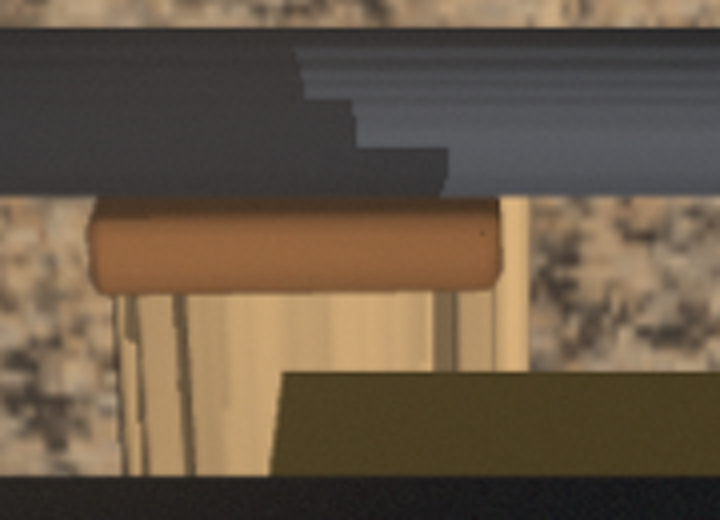

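```bash
python3 -m handwheel '[2,1,35,0,0,0, 0,0,45,0,0,0, 0,0,40,0,0,0, 0,0,20,0,0,0, 0,0,6,0,0,0, 0,0,0,0,0,0]'; python3 -m handwheel '[0,0,0,0,0,0, 0,0,0,0,0,0, 0,0,0,0,0,0, 0,0,0,0,0,0, 0,0,0,0,0,0, 0,0,0,0,0,0, 0,0,0,0,0,0]' 20
```

```text
t: 8.4
eef_pos: [0.518, 0.2839, 0.0556]
ee_rot: [-2.22, -2.223, 0.001]
ft_force: [0.1, 0.2, 0.1]
width: 1.0
t: 9.1
eef_pos: [0.5178, 0.285, 0.0557]
ee_rot: [2.218, 2.225, 0.001]
ft_force: [-0.0, 0.4, 0.6]
width: 0.558
```

```bash
python3 -m handwheel '[0,0,0,0,0,0, 0,0,0,0,0,0, 0,0,0,0,0,0, 0,0,0,0,0,0]';  python3 -m handwheel '[0,0,-20,0,0,0, 0,0,-30,0,0,0, 0,0,-35,0,0,0, 0,0,-35,0,0,0, 0,0,0,0,0,0]'
```

```text
t: 9.5
eef_pos: [0.5178, 0.285, 0.0557]
ee_rot: [2.218, 2.225, 0.001]
ft_force: [0.1, 0.0, 3.3]
width: 0.559
t: 10.0
eef_pos: [0.5203, 0.2858, 0.1804]
ee_rot: [2.215, 2.222, 0.012]
ft_force: [0.5, 0.6, -0.3]
width: 0.555
```

```bash
python3 -c "
from h import *
print(manip.sense()['ft_force'],manip.sense()['width'])
a=snap('side','s4');b=snap('wrist','w7');cv2.imwrite('pics/c7.png',np.hstack([cv2.resize(a[80:300,180:400],(400,400)),cv2.resize(b,(400,400))]))"
```

```text
[ 0.4691  0.5733 -0.3493] 0.5552614442738031
```

View pics/c7.png

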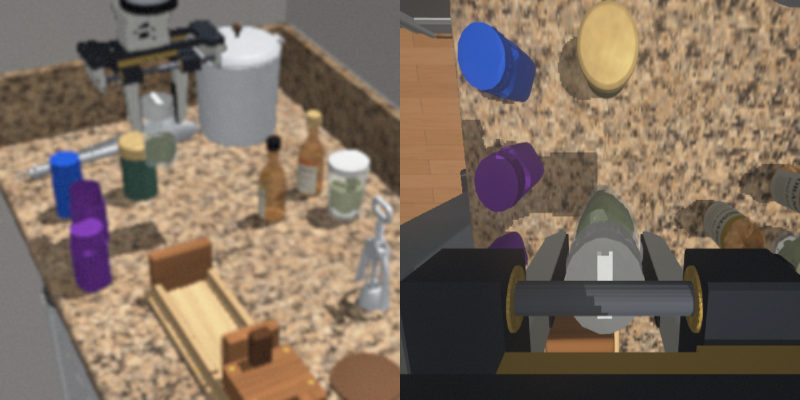

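```bash
python3 -m handwheel '[-20,-3,0,0,0,0, -30,-5,0,0,0,0, -35,-6,0,0,0,0, -35,-6,0,0,0,0, -35,-6,0,0,0,0, -20,-3,0,0,0,0, -12,0,0,0,0,0, 0,0,0,0,0,0]'; python3 -m handwheel '[0,0,0,0,0,0, 0,0,0,0,0,0]'; python3 -c "
from h import *
plan(.4885,.098,.069,91.2)"
```

```text
t: 10.9
eef_pos: [0.4886, 0.0968, 0.1742]
ee_rot: [-2.219, -2.221, 0.003]
ft_force: [0.0, 0.1, -0.1]
width: 0.561
t: 11.1
eef_pos: [0.4892, 0.0988, 0.1751]
ee_rot: [-2.217, -2.225, 0.0]
ft_force: [-1.2, 0.1, -1.4]
width: 0.559
t 11.1 pos [0.4892 0.0988 0.1751] R cols x [-0.0039  1.      0.0004] F [-1.1736  0.1095 -1.4404] w 0.559 q6 -0.03
 world d mm [  -0.7   -0.8 -106.1]  tool d [ -0.8  -0.6 106.1] in goal axes [ -0.8  -0.7 106.1]  turn [-0.001 -0.    -0.017]
```

```bash
python3 -m handwheel '[0,0,30,0,0,0, 0,0,35,0,0,0, 0,0,25,0,0,0, 0,0,10,0,0,0, 0,0,3,0,0,0, 0,0,0,0,0,0]'; python3 -c "
from h import *
a=snap('side','s5');b=snap('wrist','w8');cv2.imwrite('pics/c8.png',np.hstack([cv2.resize(a[150:300,220:370],(400,400)),cv2.resize(b,(400,400))]));plan(.4885,.098,.069,91.2)"
```

```text
t: 11.7
eef_pos: [0.4898, 0.0983, 0.0729]
ee_rot: [2.217, 2.225, 0.001]
ft_force: [0.0, -0.0, -1.7]
width: 0.556
t 11.8 pos [0.4904 0.098  0.0737] R cols x [-0.0033  1.     -0.    ] F [-0.3057  1.0437  0.244 ] w 0.56 q6 -0.03
 world d mm [-1.9 -0.  -4.7]  tool d [-0.  -1.9  4.7] in goal axes [-0.  -1.9  4.7]  turn [ 0.002  0.    -0.018]
```

View pics/c8.png

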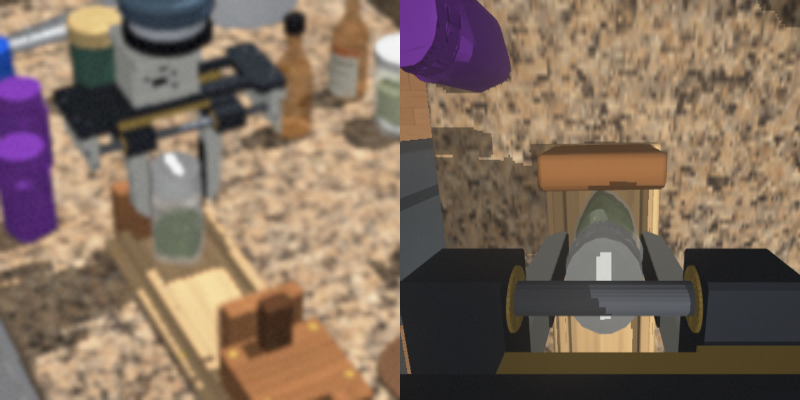

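Jar is over the trough next to the end block. Lower until contact.

```bash
python3 -m handwheel '[0,-1,2,0,0,0, 0,0,2,0,0,0, 0,0,0,0,0,0]'; python3 -m handwheel '[0,0,1,0,0,0, 0,0,1,0,0,0, 0,0,0,0,0,0]'
```

```text
t: 12.1
eef_pos: [0.4882, 0.0978, 0.0687]
ee_rot: [2.218, 2.224, 0.0]
ft_force: [-0.6, -0.0, -1.6]
width: 0.559
t: 12.4
eef_pos: [0.4886, 0.0977, 0.0676]
ee_rot: [2.218, 2.224, 0.001]
ft_force: [-2.8, -0.1, 8.7]
width: 0.561
```

Contact at 8.7 N up: it stands on the floor. Release, rise and go to the caddy.

```bash
python3 -m handwheel '[0,0,-1,0,0,0, 0,0,0,0,0,0, 0,0,0,0,0,0, 0,0,0,0,0,0, 0,0,0,0,0,0, 0,0,0,0,0,0]' 100; python3 -m handwheel '[0,0,-20,0,0,0, 0,0,-40,0,0,0, 0,0,-45,0,0,0, 20,2,-35,0,0,0, 40,4,0,0,0,0, 48,5,0,0,0,0, 48,5,0,0,0,0, 48,6,0,0,0,0]'; python3 -m handwheel '[48,5,0,0,0,0, 20,3,0,0,0,0, 0,0,0,0,0,0,0,0,0,0,0,0]'; python3 -c "
from h import *
ci=optics.camera_info('wrist');b=snap('wrist','w9');snap('side','s6');snap('top','t6');plan(.521,.401,.056)
import pickle;pickle.dump(ci,open('w9.pkl','wb'))"
```

```text
t: 13.0
eef_pos: [0.4882, 0.0978, 0.0674]
ee_rot: [-2.218, -2.225, 0.0]
ft_force: [0.5, -0.2, 0.0]
width: 0.987
t: 13.8
eef_pos: [0.5095, 0.3037, 0.2077]
ee_rot: [2.218, 2.224, 0.0]
ft_force: [0.5, -0.6, 0.2]
width: 1.001
t: 14.2
eef_pos: [0.517, 0.3697, 0.2069]
ee_rot: [2.217, 2.226, -0.002]
ft_force: [-0.6, 0.5, -0.1]
width: 0.997
t 14.35 pos [0.5175 0.3685 0.2076] R cols x [-0.0016  1.     -0.0005] F [-0.4319  0.6487  0.3928] w 0.999 q6 0.44
 world d mm [   3.5   32.5 -151.6]  tool d [ 32.6   3.6 151.6] in goal axes [ 32.5   3.5 151.6]  turn [-0.     0.001  0.002]
```

View pics/w9.png

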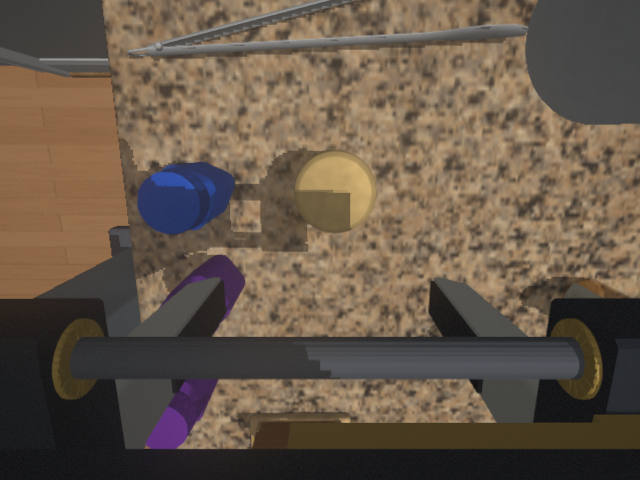

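View pics/s6.png

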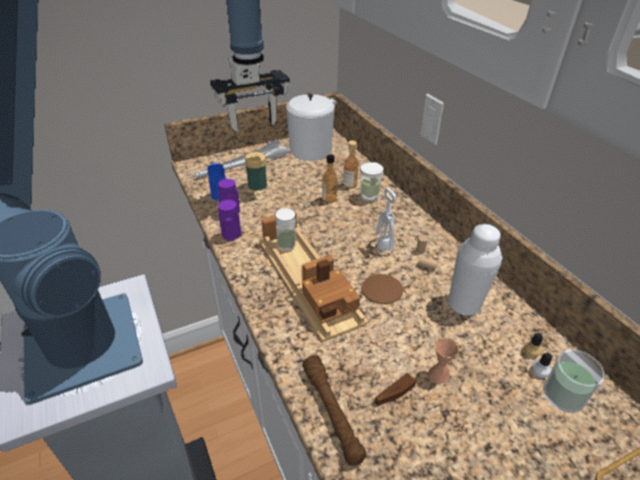

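```bash
python3 -c "
from h import *
import pickle
ci=pickle.load(open('w9.pkl','rb'));T=optics.camera_info('top')
print(onz(ci,335.5,191.5,.098),two(ci,(335.5,191.5),T,(136.7,243.3)), onz(T,136.7,243.3,.098))
plan(.5225,.402,.056)
"
```

```text
[0.5227 0.4054 0.098 ] (array([0.5229, 0.404 , 0.0859]), np.float64(0.00023282670976838209)) [0.5205 0.4002 0.098 ]
t 14.35 pos [0.5175 0.3685 0.2076] R cols x [-0.0016  1.     -0.0005] F [-0.4319  0.6487  0.3928] w 0.999 q6 0.44
 world d mm [   5.    33.5 -151.6]  tool d [ 33.6   5.1 151.6] in goal axes [ 33.5   5.  151.6]  turn [-0.     0.001  0.002]
```

```bash
python3 -m handwheel '[20,4,0,0,0,0, 15,1,30,0,0,0, 0,0,45,0,0,0, 0,0,45,0,0,0, 0,0,25,0,0,0, 0,0,6,0,0,0, 0,0,0,0,0,0, 0,0,0,0,0,0]'; python3 -m handwheel '[0,0,0,0,0,0, 0,0,0,0,0,0, 0,0,0,0,0,0, 0,0,0,0,0,0, 0,0,0,0,0,0, 0,0,0,0,0,0, 0,0,0,0,0,0,0,0,0,0,0,0]' 30; python3 -m handwheel '[0,0,-10,0,0,0, 0,0,-20,0,0,0, 0,0,-30,0,0,0, 0,0,-35,0,0,0, 0,0,-25,0,0,0, 0,0,0,0,0,0]'
```

```text
t: 15.15
eef_pos: [0.5238, 0.405, 0.0587]
ee_rot: [2.218, 2.223, 0.005]
ft_force: [-0.4, 0.9, 0.6]
width: 0.998
t: 15.95
eef_pos: [0.5224, 0.405, 0.0567]
ee_rot: [2.218, 2.225, 0.0]
ft_force: [-0.9, 0.0, 2.9]
width: 0.629
t: 16.55
eef_pos: [0.5244, 0.4061, 0.1813]
ee_rot: [2.216, 2.223, 0.012]
ft_force: [-0.5, 0.5, -1.6]
width: 0.631
```

```bash
python3 -c "
from h import *
T=optics.camera_info('top');S=optics.camera_info('side')
a=cv2.imread('pics/t6.png');h=cv2.cvtColor(a,cv2.COLOR_BGR2HSV).astype(int)
m=((h[...,1]<40)&(h[...,2]>160)).astype(np.uint8);m[:225]=0;m[300:]=0;m[:,:240]=0;m[:,330:]=0
k,l,st,c=cv2.connectedComponentsWithStats(m);i=1+np.argmax(st[1:,4]);print(st[i],c[i],onz(T,*c[i],.110))
print(two(T,c[i],S,(286,215)))
plan(.490,.040,.18,91.2)
cv2.imwrite('pics/c9.png',np.hstack([cv2.resize(a[235:300,240:340],None,fx=4,fy=4),cv2.resize(cv2.imread('pics/s6.png')[195:260,255:355],None,fx=4,fy=4)]))
"
```

```text
[261 250  22  20 329] [271.5046 259.7629] [0.4878 0.0968 0.11  ]
(array([0.4899, 0.0967, 0.1064]), np.float64(0.00289915346007787))
t 16.55 pos [0.5244 0.4061 0.1813] R cols x [-0.0031  1.      0.0039] F [-0.5133  0.4874 -1.5979] w 0.631 q6 0.49
 world d mm [ -34.4 -366.1   -1.3]  tool d [-366.   -35.5   -0.4] in goal axes [-365.3  -42.1    1.3]  turn [ 0.007 -0.004 -0.018]
```

View pics/c9.png

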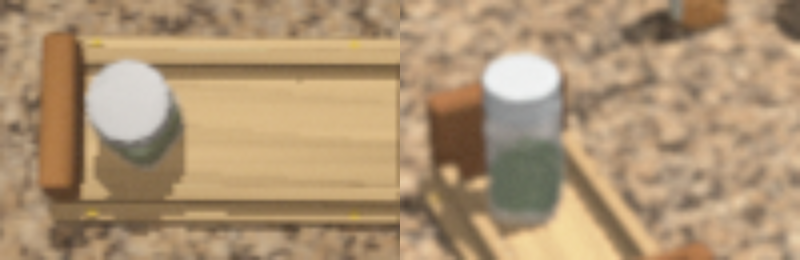

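```bash
python3 -m handwheel '[-20,-2,-15,0,0,0, -35,-4,-15,0,0,0, -40,-4,0,0,0,0, -42,-4,0,0,0,0, -42,-4,0,0,0,0, -42,-4,0,0,0,0, -42,-4,0,0,0,0, -42,-4,0,0,0,0]'; python3 -m handwheel '[-35,-4,0,0,0,0, -20,-1,0,0,0,0, -8,0,0,0,0,0,0,0,0,0,0,0]'; python3 -c "
from h import *
plan(.490,.038,.072)
ci=optics.camera_info('wrist');b=snap('wrist','w10')"
```

```text
t: 17.35
eef_pos: [0.4918, 0.0983, 0.2048]
ee_rot: [-2.217, -2.224, 0.003]
ft_force: [0.4, 1.5, -1.0]
width: 0.63
t: 17.75
eef_pos: [0.4879, 0.0363, 0.2055]
ee_rot: [-2.219, -2.222, 0.001]
ft_force: [0.4, -0.4, -1.3]
width: 0.628
t 17.75 pos [0.4879 0.0363 0.2055] R cols x [-0.0011  1.      0.0004] F [ 0.4216 -0.4461 -1.2843] w 0.628 q6 -0.16
 world d mm [   2.1    1.7 -133.5]  tool d [  1.6   2.3 133.5] in goal axes [  1.7   2.1 133.5]  turn [-0.002 -0.     0.001]
```

View pics/w10.png

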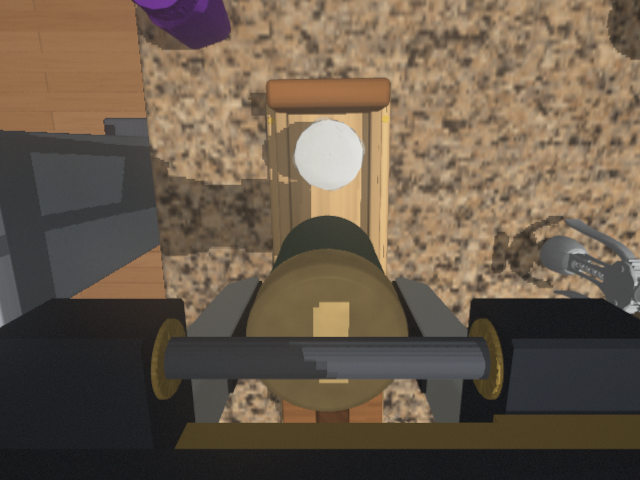

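```bash
python3 -m handwheel '[1,2,30,0,0,0, 0,0,40,0,0,0, 0,0,35,0,0,0, 0,0,15,0,0,0, 0,0,6,0,0,0, 0,0,0,0,0,0]'; python3 -m handwheel '[0,0,2,0,0,0, 0,0,2,0,0,0, 0,0,2,0,0,0, 0,0,0,0,0,0]'
```

```text
t: 18.4
eef_pos: [0.49, 0.039, 0.0798]
ee_rot: [-2.215, -2.225, 0.001]
ft_force: [-0.7, 0.7, -1.7]
width: 0.633
t: 18.8
eef_pos: [0.4906, 0.0378, 0.0748]
ee_rot: [2.218, 2.224, 0.001]
ft_force: [0.1, -0.5, -1.5]
width: 0.628
```

```bash
python3 -m handwheel '[0,0,2,0,0,0, 0,0,2,0,0,0, 0,0,1,0,0,0, 0,0,0,0,0,0]'; python3 -m handwheel '[0,0,1,0,0,0, 0,0,0,0,0,0]'
```

```text
t: 19.2
eef_pos: [0.4902, 0.0378, 0.0693]
ee_rot: [-2.218, -2.224, 0.0]
ft_force: [0.6, 0.2, -0.8]
width: 0.627
t: 19.4
eef_pos: [0.4905, 0.0378, 0.0687]
ee_rot: [2.218, 2.225, 0.0]
ft_force: [-0.6, 0.0, 1.5]
width: 0.629
```

Touching (−1.5→+1.5 N). Release, rise, go to the fence handle.

```bash
python3 -m handwheel '[0,0,0.5,0,0,0, 0,0,0,0,0,0, 0,0,0,0,0,0, 0,0,0,0,0,0, 0,0,0,0,0,0, 0,0,0,0,0,0]' 100; python3 -m handwheel '[0,0,-20,0,0,0, 0,0,-40,0,0,0, 0,0,-40,0,0,0, -15,0,-15,0,0,0, -30,1,0,0,0,0, -40,1,0,0,0,0, -32,1,0,0,0,0, -15,0,0,0,0,0]'; python3 -m handwheel '[0,0,0,0,0,0, 0,0,0,0,0,0]'; python3 -c "
from h import *
plan(.492,-.099,.083)
ci=optics.camera_info('wrist');b=snap('wrist','w11');snap('side','s7')"
```

```text
t: 20.0
eef_pos: [0.4904, 0.0378, 0.068]
ee_rot: [2.218, 2.225, 0.0]
ft_force: [0.2, 0.1, -0.5]
width: 0.999
t: 20.8
eef_pos: [0.4939, -0.0965, 0.1831]
ee_rot: [2.22, 2.222, -0.0]
ft_force: [0.2, 0.2, 0.0]
width: 1.0
t: 21.0
eef_pos: [0.4935, -0.0934, 0.1828]
ee_rot: [-2.218, -2.223, -0.001]
ft_force: [0.5, 0.9, 0.3]
width: 1.0
t 21.0 pos [ 0.4935 -0.0934  0.1828] R cols x [-0.0023  1.      0.0011] F [0.4887 0.9138 0.342 ] w 1.0 q6 -0.41
 world d mm [ -1.5  -5.6 -99.8]  tool d [-5.7 -1.5 99.8] in goal axes [-5.6 -1.5 99.8]  turn [-0.001 -0.001  0.002]
```

View pics/w11.png

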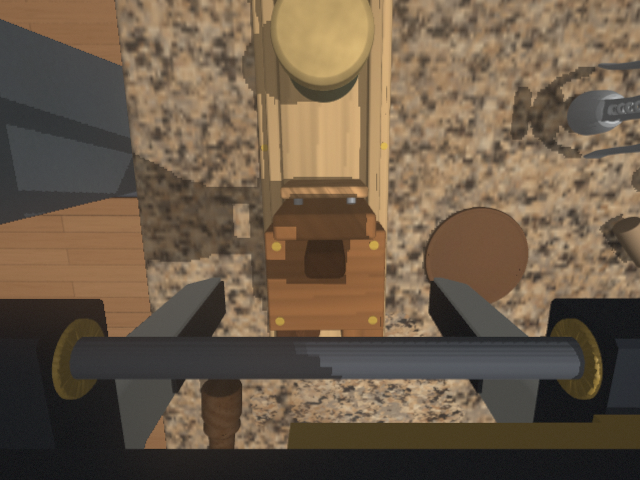

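View pics/s7.png

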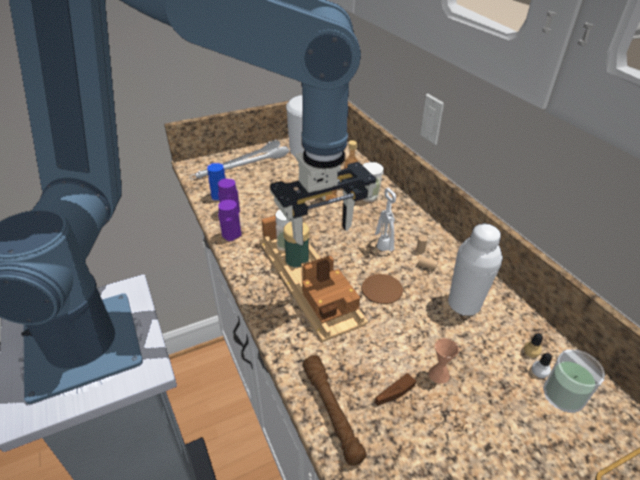

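```bash
python3 -m handwheel '[-5,-1,30,0,0,0, 0,0,30,0,0,0, 0,0,25,0,0,0, 0,0,13,0,0,0, 0,0,0,0,0,0]'; python3 -m handwheel '[0,0,0,0,0,0, 0,0,0,0,0,0, 0,0,0,0,0,0, 0,0,0,0,0,0, 0,0,0,0,0,0, 0,0,0,0,0,0, 0,0,0,0,0,0, 0,0,0,0,0,0]' 5; python3 -m handwheel '[0,0,0,0,0,0, 0,0,0,0,0,0, 0,0,0,0,0,0]'
```

```text
t: 21.6
eef_pos: [0.4912, -0.0971, 0.0831]
ee_rot: [-2.213, -2.223, 0.002]
ft_force: [0.1, -0.2, 0.7]
width: 0.999
t: 22.4
eef_pos: [0.4928, -0.0992, 0.085]
ee_rot: [-2.218, -2.225, 0.0]
ft_force: [0.1, -0.1, -0.8]
width: 0.362
t: 22.7
eef_pos: [0.4921, -0.0992, 0.0849]
ee_rot: [-2.217, -2.225, 0.002]
ft_force: [-4.0, -0.8, 2.6]
width: 0.277
```

```bash
python3 -m handwheel '[5,0,0,0,0,0, 8,0,0,0,0,0, 8,-0.5,0,0,0,0, 8,0,0,0,0,0, 8,-0.5,0,0,0,0, 7,0,0,0,0,0, 5,0,0,0,0,0, 0,0,0,0,0,0]'; python3 -m handwheel '[4,0,0,0,0,0, 4,0,0,0,0,0, 3,0,0,0,0,0, 3,0,0,0,0,0, 2,0,0,0,0,0, 0,0,0,0,0,0, 0,0,0,0,0,0]';python3 -c "
from h import *
ci=optics.camera_info('wrist');b=snap('wrist','w12');print(manip.sense()['ft_force'])"
```

```text
t: 23.5
eef_pos: [0.4913, -0.0511, 0.0849]
ee_rot: [2.216, 2.225, -0.003]
ft_force: [-3.6, -5.8, 0.3]
width: 0.278
t: 24.2
eef_pos: [0.4912, -0.0359, 0.085]
ee_rot: [2.216, 2.225, -0.005]
ft_force: [-4.9, -7.9, 0.7]
width: 0.281
[-3.8953 -8.0138  1.202 ]
```

View pics/w12.png

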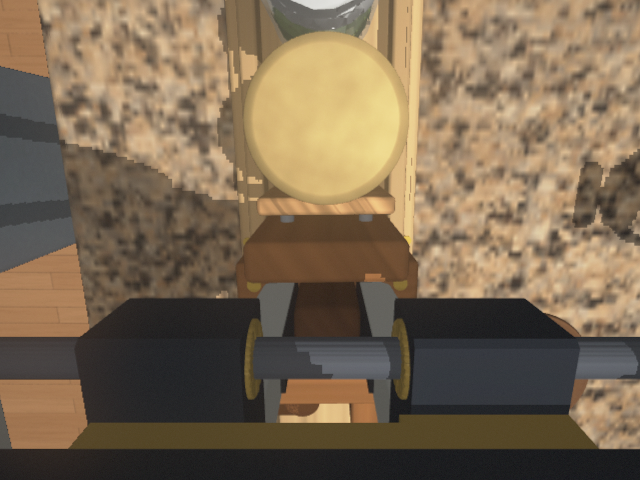

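```bash
python3 -m handwheel '[2,0,0,0,0,0, 2,0,0,0,0,0, 2,0,0,0,0,0, 0,0,0,0,0,0, 0,0,0,0,0,0]'; python3 -m handwheel '[2,0,0,0,0,0, 2,0,0,0,0,0, 0,0,0,0,0,0, 0,0,0,0,0,0]'
```

```text
t: 24.75
eef_pos: [0.491, -0.0302, 0.0849]
ee_rot: [2.216, 2.225, -0.005]
ft_force: [-4.6, -10.1, 1.5]
width: 0.279
t: 25.15
eef_pos: [0.491, -0.0263, 0.0849]
ee_rot: [2.216, 2.225, -0.006]
ft_force: [-3.9, -9.8, 0.6]
width: 0.276
```

```bash
python3 -m handwheel '[1.5,0,0,0,0,0, 1.5,0,0,0,0,0, 0,0,0,0,0,0, 0,0,0,0,0,0]'; python3 -m handwheel '[1.5,0,0,0,0,0, 0,0,0,0,0,0, 0,0,0,0,0,0]';python3 -c "
from h import *
b=snap('wrist','w13')"
```

```text
t: 25.55
eef_pos: [0.4909, -0.0238, 0.0849]
ee_rot: [2.216, 2.224, -0.007]
ft_force: [-5.1, -12.4, 1.2]
width: 0.279
t: 25.85
eef_pos: [0.4909, -0.0225, 0.0849]
ee_rot: [2.215, 2.224, -0.007]
ft_force: [-5.5, -13.1, 1.7]
width: 0.276
```

View pics/w13.png

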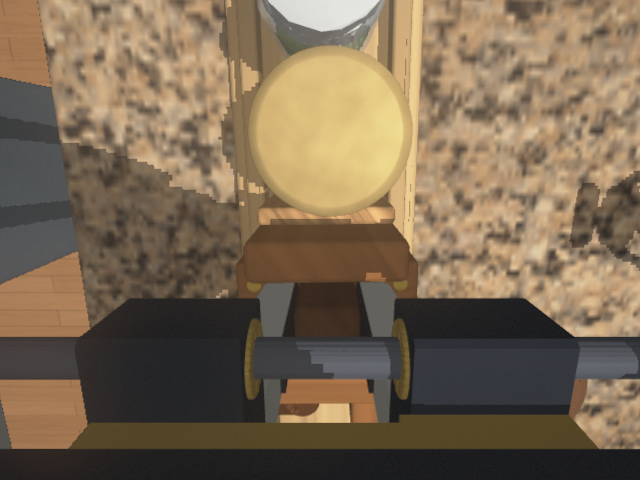

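```bash
python3 -m handwheel '[1,0,0,0,0,0, 0.8,0,0,0,0,0, 0,0,0,0,0,0, 0,0,0,0,0,0]';python3 -c "
from h import *
b=snap('wrist','w14');a=cv2.imread('pics/w12.png');c=lambda i:cv2.resize(i[170:300,230:430],None,fx=3,fy=2.2)
cv2.imwrite('pics/c14.png',np.vstack([c(a),c(b)]));a=snap('top','t14')
cv2.imwrite('pics/c15.png',cv2.resize(a[235:300,240:440],None,fx=4,fy=4))"
```

```text
t: 26.3
eef_pos: [0.4909, -0.021, 0.0849]
ee_rot: [2.215, 2.224, -0.008]
ft_force: [-5.4, -13.8, 1.4]
width: 0.277
```

View pics/c14.png

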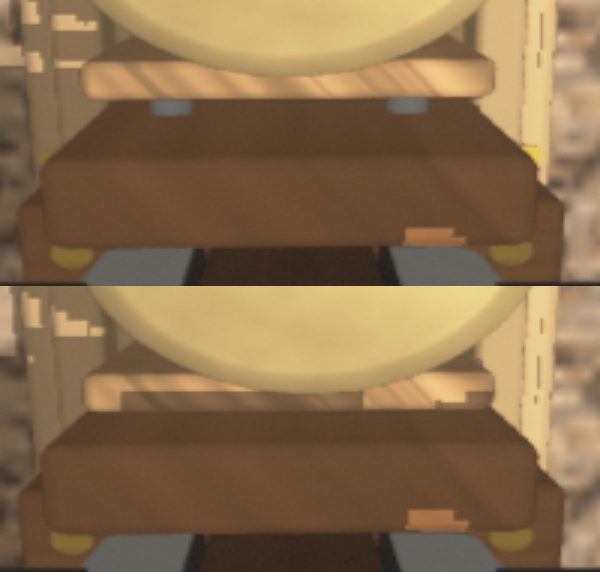

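View pics/c15.png

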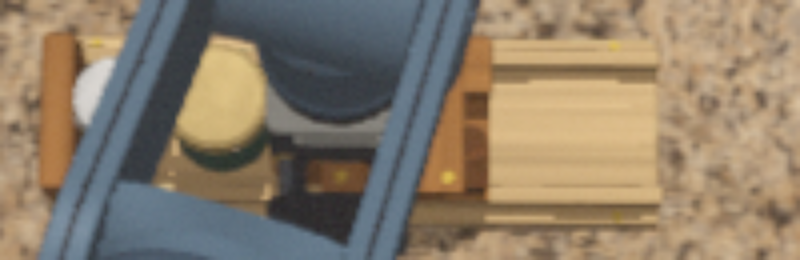

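```bash
python3 -m handwheel '[0.7,0,0,0,0,0, 0,0,0,0,0,0, 0,0,0,0,0,0, 0,0,0,0,0,0]'; python3 -m handwheel '[0,0,0,0,0,0, 0,0,0,0,0,0, 0,0,0,0,0,0, 0,0,0,0,0,0, 0,0,0,0,0,0]' 100;  python3 -m handwheel '[0,0,-15,0,0,0, 0,0,-30,0,0,0, 0,0,-40,0,0,0, 0,0,-40,0,0,0, -20,0,-40,0,0,0, -30,0,-10,0,0,0, 0,0,0,0,0,0, 0,0,0,0,0,0]' ;python3 -c "
from h import *
import pickle
ci=optics.camera_info('wrist');b=snap('wrist','w15');pickle.dump(ci,open('w15.pkl','wb'));a=snap('top','t15');a=snap('side','s15');plan(.5,-.3,.2)"
```

```text
t: 26.8
eef_pos: [0.4909, -0.0204, 0.0849]
ee_rot: [2.215, 2.224, -0.008]
ft_force: [-5.1, -14.6, 0.6]
width: 0.278
t: 27.3
eef_pos: [0.4947, -0.0185, 0.086]
ee_rot: [2.214, 2.22, 0.004]
ft_force: [3.9, -4.5, 0.4]
width: 0.656
t: 28.1
eef_pos: [0.4919, -0.067, 0.2599]
ee_rot: [-2.22, -2.223, -0.002]
ft_force: [-0.8, 0.3, -1.0]
width: 1.0
t 28.25 pos [ 0.4912 -0.0661  0.2589] R cols x [-0.0036  1.      0.0013] F [ 0.7882  0.3198 -0.2623] w 1.005 q6 -0.36
 world d mm [   8.8 -233.9  -58.9]  tool d [-234.     8.    58.6] in goal axes [-233.9    8.8   58.9]  turn [-0.002 -0.001  0.004]
```

View pics/w15.png

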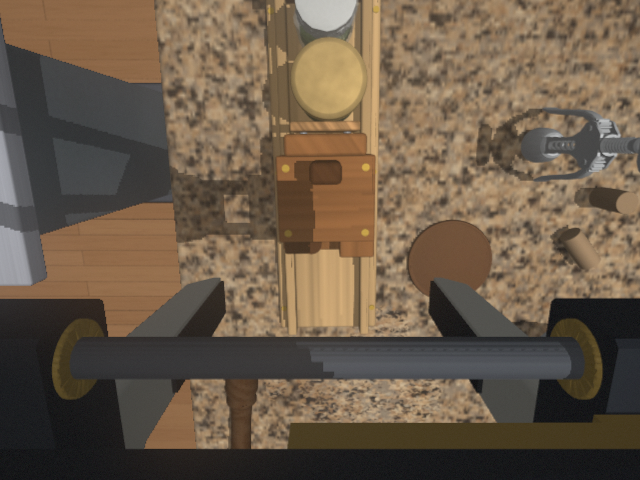

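View pics/t15.png

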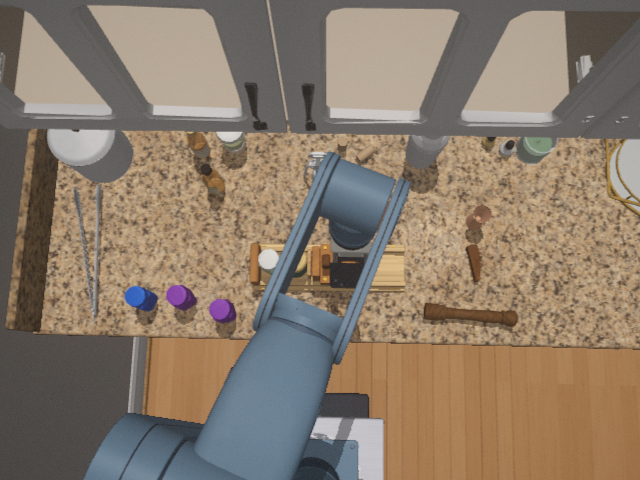

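```bash
python3 -c "
from h import *
a=cv2.imread('pics/t15.png');b=cv2.imread('pics/w15.png')
cv2.imwrite('pics/d1.png',cv2.resize(a[195:335,400:540],None,fx=5,fy=4.2,interpolation=2))
cv2.imwrite('pics/d2.png',cv2.resize(b[120:270,250:400],None,fx=5,fy=4,interpolation=2))"
```

```text
(no output)
```

View pics/d1.png

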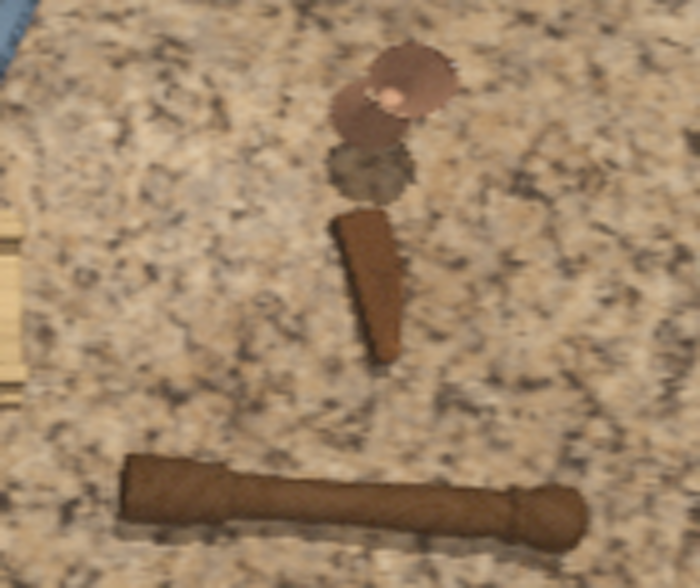

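View pics/d2.png

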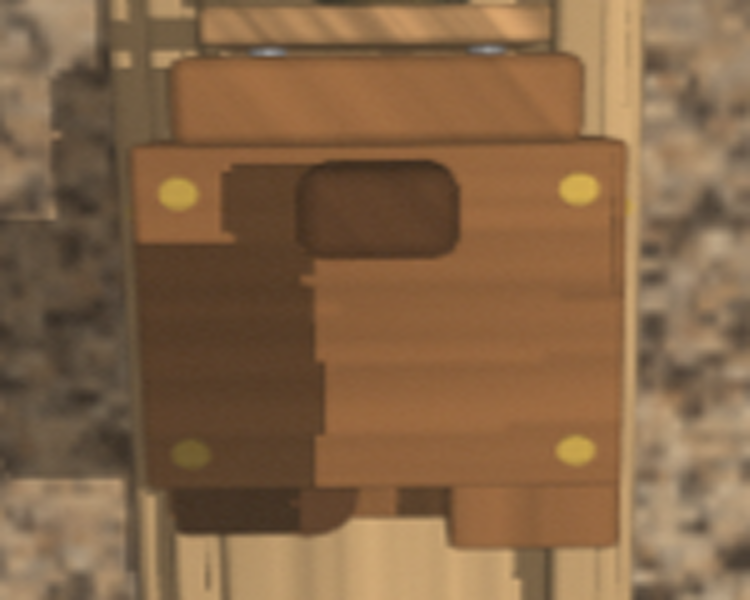

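```bash
python3 -c "
from h import *
import pickle
ci=pickle.load(open('w15.pkl','rb'));T=optics.camera_info('top')
o=lambda u,v:(250+u/5,120+v/4)
for z in (.038,.0615,.07):
  print(z,'wall mouth corner',onz(ci,*o(449,547),z),'wall at roof',onz(ci,*o(452,490),z),'outer',onz(ci,*o(617,546),z),'shoe',onz(ci,*o(355,500),z))
print('handle',onz(ci,*o(379,212),.115),'screws',[onz(ci,*o(*p),.07) for p in((178,194),(579,188),(191,454),(576,450))])
q=lambda u,v:(400+u/5,195+v/4.2)
for n,p in(('blunt L',(335,222)),('blunt R',(383,210)),('break',(403,275)),('tipL',(376,362)),('tipR',(398,356))): print(n,onz(T,*q(*p),.02))
for n,p in(('mudL',(123,490)),('mudR',(585,518)),('mudL top',(125,455)),('mudLbot',(122,522)),('neck L',(225,462)),('neckLb',(225,522)),('thinT',(400,487)),('thinB',(400,532))): print(n,onz(T,*q(*p),.0205))
print('jig',onz(T,*q(370,120),.0),onz(T,*q(413,78),.084))
"
```

```text
0.038 wall mouth corner [ 0.5055 -0.1117  0.038 ] wall at roof [ 0.506  -0.0965  0.038 ] outer [ 0.5403 -0.1114  0.038 ] shoe [ 0.4861 -0.0991  0.038 ]
0.0615 wall mouth corner [ 0.5046 -0.1049  0.0615] wall at roof [ 0.5051 -0.0906  0.0615] outer [ 0.5373 -0.1046  0.0615] shoe [ 0.4864 -0.0931  0.0615]
0.07 wall mouth corner [ 0.5043 -0.1024  0.07  ] wall at roof [ 0.5047 -0.0884  0.07  ] outer [ 0.5362 -0.1021  0.07  ] shoe [ 0.4865 -0.0909  0.07  ]
handle [ 0.491  -0.0208  0.115 ] screws [array([ 0.4549, -0.0199,  0.07  ]), array([ 0.5269, -0.0186,  0.07  ]), array([ 0.4558, -0.0798,  0.07  ]), array([ 0.5278, -0.0788,  0.07  ])]
blunt L [ 0.5408 -0.3497  0.02  ]
blunt R [ 0.548  -0.3721  0.02  ]
break [ 0.5116 -0.3805  0.02  ]
tipL [ 0.4629 -0.3669  0.02  ]
tipR [ 0.4665 -0.377   0.02  ]
mudL [ 0.3901 -0.25    0.0205]
mudR [ 0.3798 -0.4594  0.0205]
mudL top [ 0.4091 -0.251   0.0205]
mudLbot [ 0.3727 -0.2494  0.0205]
neck L [ 0.4064 -0.2966  0.0205]
neckLb [ 0.3738 -0.2962  0.0205]
thinT [ 0.3946 -0.376   0.0205]
thinB [ 0.3703 -0.3754  0.0205]
jig [ 0.6038 -0.372   0.    ] [ 0.6077 -0.372   0.084 ]
```

```bash
python3 -m handwheel '[-25,3,0,0,0,0, -40,5,0,0,0,0, -45,6,0,0,0,0, -45,6,10,0,0,0, -45,6,20,0,0,0, -45,5,20,0,0,0, -35,3,8,0,0,0, -18,1,0,0,0,0]' 100; python3 -m handwheel '[0,0,0,0,0,-0.146, 0,0,0,0,0,-0.146, 0,0,0,0,0,-0.146, 0,0,0,0,0,-0.146, 0,0,0,0,0,-0.146, 0,0,0,0,0,-0.146, 0,0,0,0,0,-0.146, 0,0,0,0,0,-0.146]'; python3 -m handwheel '[0,0,0,0,0,-0.146, 0,0,0,0,0,-0.146, 0,0,0,0,0,-0.146, 0,0,0,0,0,-0.146, 0,0,0,0,0,-0.03, 0,0,0,0,0,0,0,0,0,0,0,0]' 60; python3 -c "
from h import *
import pickle
ci=optics.camera_info('wrist');b=snap('wrist','w16');pickle.dump(ci,open('w16.pkl','wb'));a=snap('side','s16');snap('top','t16');plan(.527,-.365,.05,192.4)"
```

```text
t: 29.05
eef_pos: [0.5268, -0.3664, 0.1982]
ee_rot: [-2.216, -2.22, 0.0]
ft_force: [0.6, 0.4, -0.5]
width: 0.996
t: 29.85
eef_pos: [0.5279, -0.3636, 0.2008]
ee_rot: [-0.612, -3.08, -0.002]
ft_force: [-0.6, -1.0, -0.1]
width: 0.998
t: 30.55
eef_pos: [0.5277, -0.3646, 0.2016]
ee_rot: [0.332, -3.124, -0.001]
ft_force: [-0.7, -0.0, 0.6]
width: 0.597
t 30.7 pos [ 0.5276 -0.3649  0.2019] R cols x [-0.9774 -0.2113  0.0001] F [-0.1801  0.0585  0.1912] w 0.603 q6 -2.56
 world d mm [  -0.6   -0.1 -151.9]  tool d [  0.6   0.  151.9] in goal axes [  0.6   0.1 151.9]  turn [ 0.    -0.    -0.003]
```

View pics/w16.png

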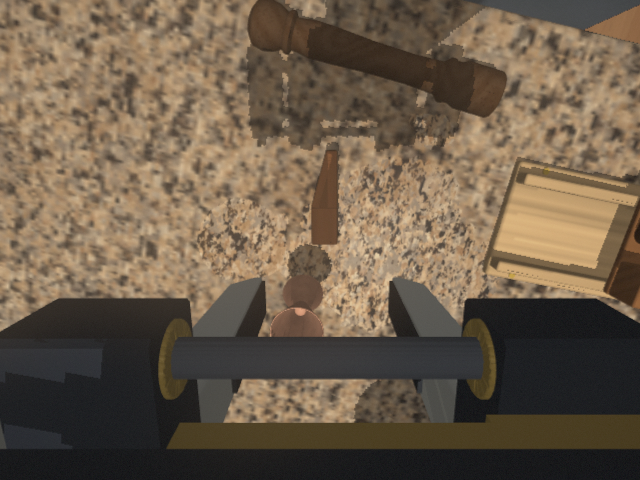

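View pics/s16.png

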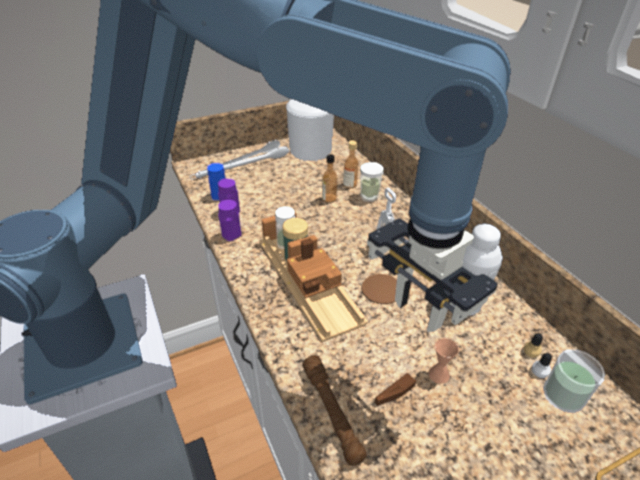

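```bash
python3 -c "
from h import *
import pickle
ci=pickle.load(open('w16.pkl','rb'))
for p in((312,244),(338,244),(312.5,208),(338,208),(327,147),(337,147)): print(p,onz(ci,*p,.02))
b=cv2.imread('pics/w16.png');cv2.imwrite('pics/d3.png',cv2.resize(b[130:270,260:400],None,fx=5,fy=4.2,interpolation=2))
"
```

```text
(312, 244) [ 0.5518 -0.3723  0.02  ]
(338, 244) [ 0.5468 -0.3489  0.02  ]
(312.5, 208) [ 0.5189 -0.3786  0.02  ]
(338, 208) [ 0.5141 -0.3562  0.02  ]
(327, 147) [ 0.4641 -0.377   0.02  ]
(337, 147) [ 0.4623 -0.3685  0.02  ]
```

View pics/d3.png

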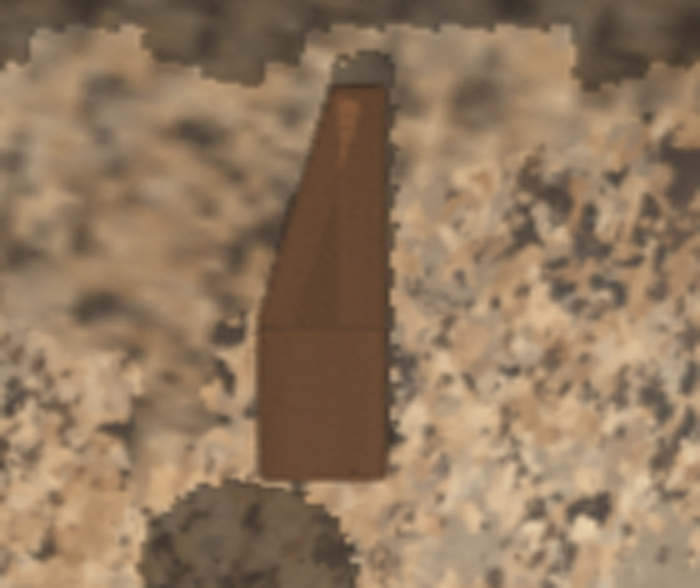

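```bash
python3 -m handwheel '[-1,0,30,0,0,0, 0,0,40,0,0,0, 0,0,40,0,0,0, 0,0,40,0,0,0, 0,0,25,0,0,0, 0,0,14,0,0,0, 0,0,6,0,0,0, 0,0,0,0,0,0]';python3 -c "
from h import *
ci=optics.camera_info('wrist');b=snap('wrist','w17');plan(.529,-.3645,.004,192.7)"
```

```text
t: 31.5
eef_pos: [0.5288, -0.365, 0.0071]
ee_rot: [-0.335, 3.124, -0.0]
ft_force: [-1.1, -0.2, -0.2]
width: 0.597
t 31.55 pos [ 0.5293 -0.3655  0.008 ] R cols x [-0.9772 -0.2123 -0.001 ] F [-0.3707 -0.2704  0.512 ] w 0.601 q6 -2.56
 world d mm [-0.3  1.  -4. ]  tool d [0. 1. 4.] in goal axes [0. 1. 4.]  turn [-0.001  0.001 -0.008]
```

View pics/w17.png

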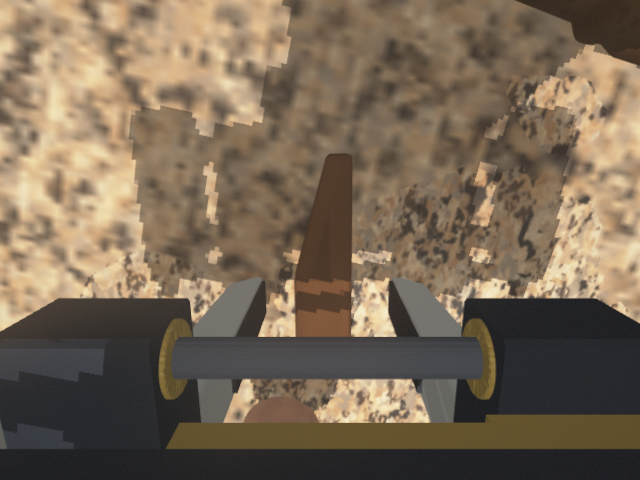

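```bash
python3 -m handwheel '[0,0,3,0,0,0, 0,0,0,0,0,0, 0,0,0,0,0,0]'; python3 -m handwheel '[0,0,0,0,0,0, 0,0,0,0,0,0, 0,0,0,0,0,0, 0,0,0,0,0,0, 0,0,0,0,0,0, 0,0,0,0,0,0, 0,0,0,0,0,0, 0,0,0,0,0,0]' 5; python3 -m handwheel '[0,0,-15,0,0,0, 0,0,-35,0,0,0, 0,0,-35,0,0,0, 0,0,-35,0,0,0, 0,0,-15,0,0,0,0,0,0,0,0,0]';python3 -c "
from h import *
ci=optics.camera_info('wrist');b=snap('wrist','w18');plan(.493,-.2,.1,91)"
```

```text
t: 31.85
eef_pos: [0.529, -0.3652, 0.0049]
ee_rot: [-0.336, 3.123, -0.002]
ft_force: [0.1, 0.2, 0.1]
width: 0.601
t: 32.65
eef_pos: [0.5286, -0.3649, 0.004]
ee_rot: [-0.336, 3.124, -0.0]
ft_force: [0.8, -0.1, -0.2]
width: 0.254
t: 33.25
eef_pos: [0.5301, -0.3662, 0.1435]
ee_rot: [-0.336, 3.119, -0.009]
ft_force: [0.8, -0.1, -1.4]
width: 0.25
t 33.3 pos [ 0.5292 -0.3654  0.1411] R cols x [-0.9771 -0.2126 -0.0019] F [ 0.5544  0.5143 -1.903 ] w 0.253 q6 -2.56
 world d mm [-36.2 165.4 -41.1]  tool d [  0.3 169.4  40.6] in goal axes [166.  -33.3  41.1]  turn [-0.     0.004  1.768]
```

View pics/w18.png

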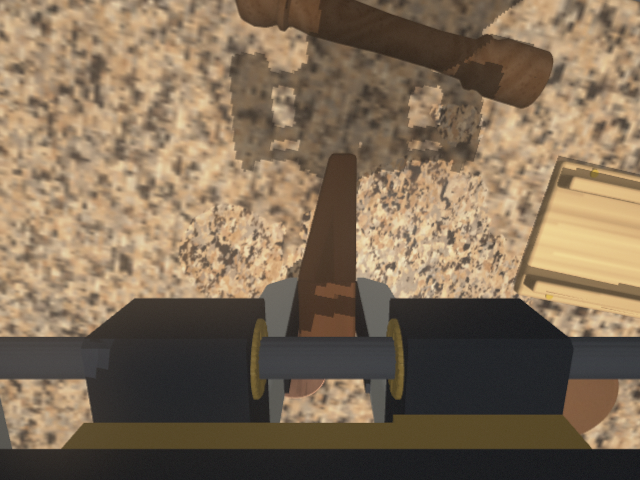

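```bash
python3 -c "
from h import *
ci=optics.camera_info('wrist');s=manip.sense();R=Ro.from_rotvec(s['ee_rot'])
z=s['eef_pos'][2]+.016
for p in((330,156),(354,156),(342,153),(355,290),(300,275)): print(p,R.inv().apply(onz(ci,*p,z)-s['eef_pos'])*1e3)
"; python3 -m handwheel '[0,0,0,0,0,0.146, 0,0,0,0,0,0.146, 0,0,0,0,0,0.146, 0,0,0,0,0,0.146, 0,0,0,0,0,0.146, 0,0,0,0,0,0.146, 0,0,0,0,0,0.146, 0,0,0,0,0,0.146]'; python3 -m handwheel '[0,0,0,0,0,0.146, 0,0,0,0,0,0.146, 0,0,0,0,0,0.146, 0,0,0,0,0,0.146, 0,0,0,0,0,0.016, 0,0,0,0,0,0]'; python3 -c "
from h import *
plan(.493,-.24,.06,91)"
```

```text
(330, 156) [ 62.9552   2.1846 -16.1263]
(354, 156) [ 62.9487  11.1835 -16.1526]
(342, 153) [ 64.0489   6.6749 -16.1415]
(355, 290) [  9.4371  12.4697 -16.0546]
(300, 275) [ 15.894   -9.9045 -16.0013]
t: 34.1
eef_pos: [0.5276, -0.3639, 0.137]
ee_rot: [-1.449, -2.783, -0.002]
ft_force: [-0.8, 0.3, -1.0]
width: 0.257
t: 34.7
eef_pos: [0.528, -0.3643, 0.1378]
ee_rot: [-2.197, -2.242, 0.0]
ft_force: [0.5, 0.2, -1.5]
width: 0.253
t 34.7 pos [ 0.528  -0.3643  0.1378] R cols x [-0.0201  0.9998  0.0016] F [ 0.5151  0.236  -1.5495] w 0.253 q6 -0.8
 world d mm [-35.  124.3 -77.8]  tool d [124.9 -32.4  78. ] in goal axes [124.9 -32.8  77.8]  turn [-0.002 -0.002  0.003]
```

```bash
python3 -m handwheel '[15,-4,0,0,0,0, 25,-6,5,0,0,0, 30,-7,15,0,0,0, 30,-7,20,0,0,0, 30,-6,15,0,0,0, 22,-3,5,0,0,0, 10,0,0,0,0,0, 0,0,0,0,0,0]';python3 -c "
from h import *
plan(.492,-.19,.0435,91)
b=snap('wrist','w19');snap('side','s19')"
```

```text
t: 35.5
eef_pos: [0.493, -0.2025, 0.0791]
ee_rot: [-2.199, -2.244, -0.0]
ft_force: [0.9, -0.3, -0.4]
width: 0.253
t 35.5 pos [ 0.493  -0.2025  0.0791] R cols x [-0.0203  0.9998  0.0001] F [ 0.8653 -0.3048 -0.4282] w 0.253 q6 -0.62
 world d mm [ -1.   12.5 -35.6]  tool d [12.5 -0.7 35.6] in goal axes [12.5 -0.8 35.6]  turn [-0.    -0.     0.003]
```

View pics/w19.png

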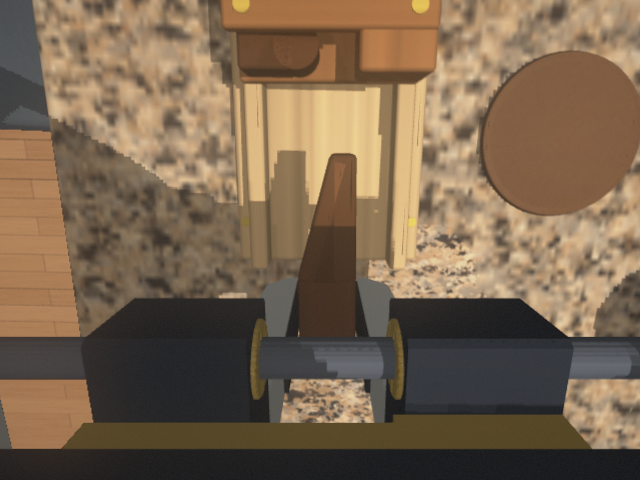

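View pics/s19.png

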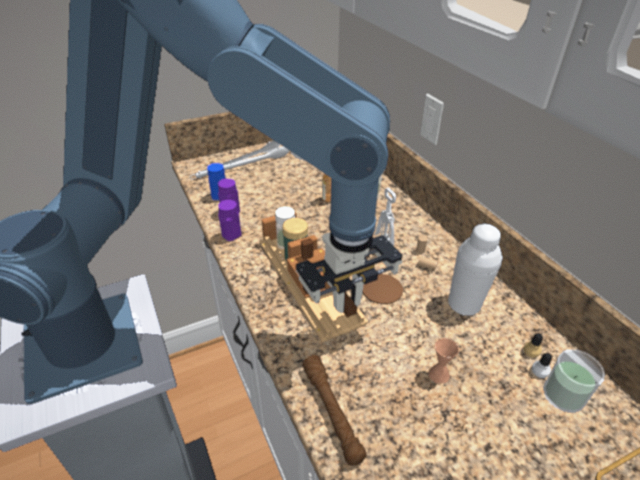

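Descend to slot height and look.

```bash
python3 -m handwheel '[0,0,12,0,0,0, 3,0,13,0,0,0, 3,-1,8,0,0,0, 3,0,2,0,0,0, 2,0,0,0,0,0, 0,0,0,0,0,0]';python3 -c "
from h import *
plan(.492,-.168,.0435,91)
b=snap('wrist','w20');ci=optics.camera_info('wrist')
for p in((361,75),(361,50)): print([onz(ci,*p,z) for z in (.048,.0615)])
for p in ((330,155),(355,155)): print(onz(ci,*p,manip.sense()['eef_pos'][2]+.016))"
```

```text
t: 36.2
eef_pos: [0.4919, -0.1925, 0.0442]
ee_rot: [2.202, 2.24, 0.0]
ft_force: [0.3, -0.4, -0.3]
width: 0.258
t 36.2 pos [ 0.4919 -0.1925  0.0442] R cols x [-0.0172  0.9999 -0.0002] F [ 0.271  -0.3702 -0.3257] w 0.258 q6 -0.6
 world d mm [ 0.1 24.5 -0.7]  tool d [24.5  0.5  0.7] in goal axes [24.5  0.5  0.7]  turn [ 0.  0. -0.]
[array([ 0.5034, -0.0984,  0.048 ]), array([ 0.5023, -0.1006,  0.0615])]
[array([ 0.5031, -0.0895,  0.048 ]), array([ 0.502 , -0.0924,  0.0615])]
[ 0.4919 -0.1285  0.0604]
[ 0.5012 -0.1283  0.0604]
```

View pics/w20.png

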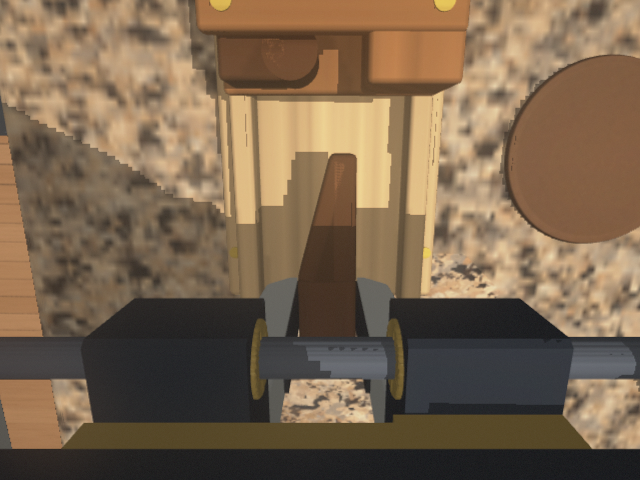

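```bash
python3 -m handwheel '[8,0,0,0,0,0, 8,0,0,0,0,0, 8,0,0,0,0,0, 6,0,0,0,0,0, 0,0,0,0,0,0]'; python3 -m handwheel '[6,0.5,0,0,0,0, 6,0.5,0,0,0,0, 0,0,0,0,0,0]';python3 -c "
from h import *
plan(.492,-.168,.0435,91)
b=snap('wrist','w21');cv2.imwrite('pics/d4.png',b[0:330,150:500])"
```

```text
t: 36.75
eef_pos: [0.491, -0.1612, 0.0441]
ee_rot: [-2.201, -2.241, -0.0]
ft_force: [0.5, -0.5, -0.2]
width: 0.256
t: 37.05
eef_pos: [0.4918, -0.1497, 0.0439]
ee_rot: [-2.202, -2.24, -0.0]
ft_force: [-0.1, -0.0, -1.2]
width: 0.255
t 37.05 pos [ 0.4918 -0.1497  0.0439] R cols x [-0.0175  0.9998  0.0004] F [-0.0751 -0.0188 -1.2262] w 0.255 q6 -0.53
 world d mm [  0.2 -18.3  -0.4]  tool d [-18.3  -0.1   0.4] in goal axes [-18.3  -0.1   0.4]  turn [-0. -0.  0.]
```

View pics/d4.png

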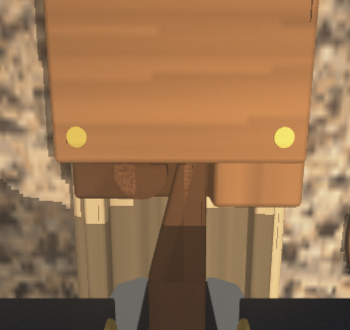

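```bash
python3 -m handwheel '[4,0.5,0,0,0,0, 4,0.5,0,0,0,0, 0,0,0,0,0,0]'; python3 -m handwheel '[3,0,0,0,0,0, 3,0,0,0,0,0, 0,0,0,0,0,0]'; python3 -m handwheel '[3,0,0,0,0,0, 0,0,0,0,0,0]'
```

```text
t: 37.4
eef_pos: [0.4927, -0.1419, 0.044]
ee_rot: [-2.202, -2.24, -0.0]
ft_force: [-0.1, 0.1, 0.1]
width: 0.256
t: 37.7
eef_pos: [0.4926, -0.136, 0.044]
ee_rot: [-2.202, -2.24, 0.0]
ft_force: [-1.0, -0.2, -1.5]
width: 0.253
t: 37.9
eef_pos: [0.4929, -0.1333, 0.0441]
ee_rot: [2.202, 2.24, 0.001]
ft_force: [1.3, 0.5, -0.1]
width: 0.255
```

```bash
python3 -m handwheel '[2,0,0,0,0,0, 0,0,0,0,0,0]'; python3 -m handwheel '[2,0,0,0,0,0, 0,0,0,0,0,0]'; python3 -m handwheel '[2,0,0,0,0,0, 0,0,0,0,0,0]'; python3 -m handwheel '[2,0,0,0,0,0, 0,0,0,0,0,0]'
```

```text
t: 38.1
eef_pos: [0.493, -0.1319, 0.0442]
ee_rot: [2.201, 2.239, -0.0]
ft_force: [0.6, -2.7, -0.3]
width: 0.257
t: 38.3
eef_pos: [0.4929, -0.1298, 0.0442]
ee_rot: [2.202, 2.239, -0.0]
ft_force: [1.3, -4.1, -0.0]
width: 0.258
t: 38.5
eef_pos: [0.4929, -0.1276, 0.0442]
ee_rot: [2.202, 2.24, 0.0]
ft_force: [1.3, -4.2, 0.6]
width: 0.253
t: 38.7
eef_pos: [0.4928, -0.1256, 0.0441]
ee_rot: [2.202, 2.24, 0.0]
ft_force: [0.7, -4.4, -1.5]
width: 0.257
```

```bash
python3 -m handwheel '[2,0,0,0,0,0, 2,0,0,0,0,0, 0,0,0,0,0,0, 0,0,0,0,0,0]'; python3 -m handwheel '[1,0,0,0,0,0, 0,0,0,0,0,0]';python3 -c "
from h import *
b=snap('wrist','w22');cv2.imwrite('pics/d5.png',b[0:400,150:500])"
```

```text
t: 39.1
eef_pos: [0.4927, -0.1218, 0.0442]
ee_rot: [2.202, 2.24, -0.0]
ft_force: [1.4, -5.5, 0.3]
width: 0.256
t: 39.3
eef_pos: [0.4927, -0.1211, 0.0442]
ee_rot: [2.201, 2.24, -0.001]
ft_force: [1.0, -6.5, -0.1]
width: 0.256
```

View pics/d5.png

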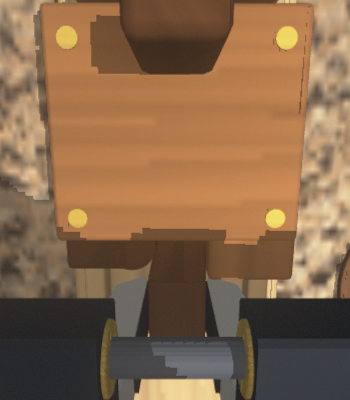

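```bash
python3 -m handwheel '[0,0,0,0,0,0, 0,0,0,0,0,0, 0,0,0,0,0,0, 0,0,0,0,0,0, 0,0,0,0,0,0]' 60; python3 -m handwheel '[0,0,-15,0,0,0, 0,0,-30,0,0,0, 0,0,-40,0,0,0, -20,0,-40,0,0,0, -30,0,-20,0,0,0, -30,0,0,0,0,0, 0,0,0,0,0,0, 0,0,0,0,0,0]' ;python3 -c "
from h import *
import pickle
ci=optics.camera_info('wrist');b=snap('wrist','w23');pickle.dump(ci,open('w23.pkl','wb'));cv2.imwrite('pics/d6.png',b[0:400,150:500]);snap('side','s23');snap('top','t23');plan(.386,-.35,.2,87)"
```

```text
t: 39.85
eef_pos: [0.4922, -0.1201, 0.0439]
ee_rot: [-2.202, -2.24, -0.0]
ft_force: [0.5, -0.0, 0.5]
width: 0.59
t: 40.65
eef_pos: [0.4933, -0.2004, 0.1886]
ee_rot: [-2.203, -2.238, -0.0]
ft_force: [-0.3, 0.3, -0.5]
width: 0.6
t 40.8 pos [ 0.4934 -0.1992  0.1884] R cols x [-0.0178  0.9998  0.0013] F [ 0.19   -0.2383 -0.3929] w 0.599 q6 -0.61
 world d mm [-107.4 -150.8   11.6]  tool d [-148.9 -110.   -11.7] in goal axes [-156.3  -99.3  -11.6]  turn [-0.001 -0.001  0.07 ]
```

View pics/w23.png

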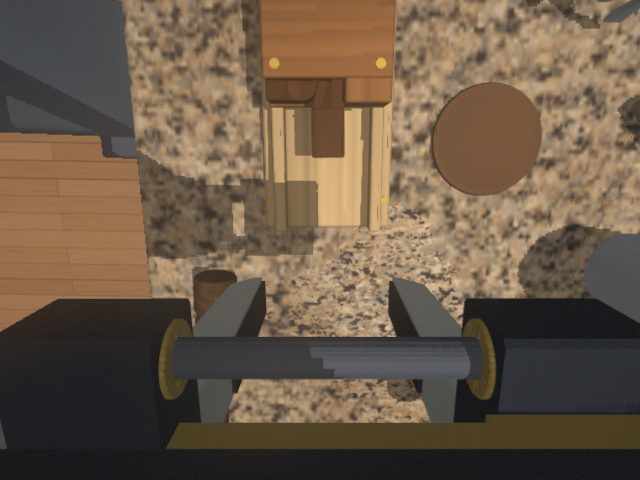

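View pics/s23.png

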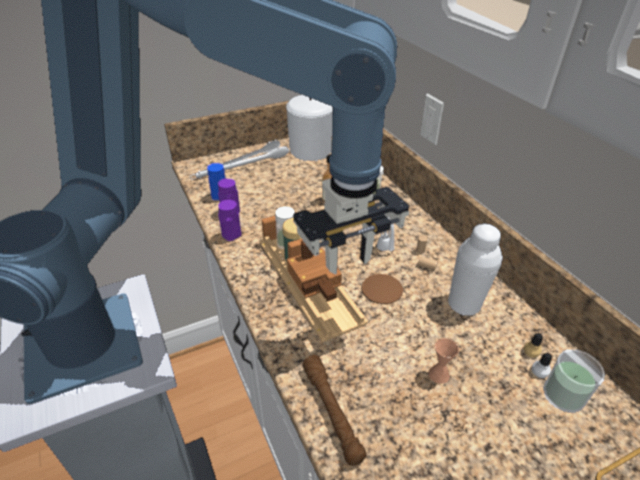

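```bash
python3 -c "
from h import *
import pickle
ci=pickle.load(open('w23.pkl','rb'))
print('blunt',onz(ci,328,157,.058),onz(ci,311,157,.058),onz(ci,344,157,.058),'mouth wall',onz(ci,346,104,.0615))"
python3 -m handwheel '[-20,-15,0,0,0,0.035, -30,-22,0,0,0,0.035, -38,-28,0,0,0,0, -36,-25,0,0,0,0, -20,-13,0,0,0,0, -6,-4,0,0,0,0, 0,0,0,0,0,0, 0,0,0,0,0,0]' 80;python3 -c "
from h import *
import pickle
ci=optics.camera_info('wrist');b=snap('wrist','w24');pickle.dump(ci,open('w24.pkl','wb'));plan(.385,-.355,.006,87)"
```

```text
blunt [ 0.4931 -0.1414  0.058 ] [ 0.4805 -0.1416  0.058 ] [ 0.505  -0.1412  0.058 ] mouth wall [ 0.5054 -0.1042  0.0615]
t: 41.6
eef_pos: [0.3821, -0.3451, 0.1888]
ee_rot: [-2.278, -2.162, -0.001]
ft_force: [0.5, 0.4, 1.0]
width: 0.798
t 41.65 pos [ 0.3822 -0.345   0.1889] R cols x [0.0514 0.9987 0.0008] F [-0.3907  0.2718  0.6173] w 0.8 q6 -0.9
 world d mm [   2.8  -10.  -182.9]  tool d [-10.    3.3 182.9] in goal axes [ -9.8   3.3 182.9]  turn [ 0.    -0.001  0.001]
```

View pics/w24.png

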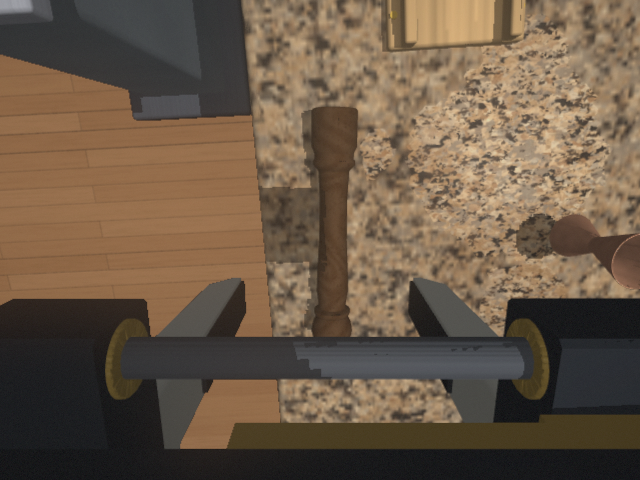

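```bash
python3 -c "
from h import *
import pickle
ci=pickle.load(open('w24.pkl','rb'));s=manip.sense()
for p in((334.5,112),(333,230),(331.5,300)): print(onz(ci,*p,.0205+ .0),)
"
```

```text
[ 0.3931 -0.2518  0.0205]
[ 0.3871 -0.3501  0.0205]
[ 0.3825 -0.4157  0.0205]
```

```bash
python3 -m handwheel '[-7,4,25,0,0,0, 0,0,40,0,0,0, 0,0,40,0,0,0, 0,0,40,0,0,0, 0,0,22,0,0,0, 0,0,11,0,0,0, 0,0,4,0,0,0, 0,0,0,0,0,0]'; python3 -m handwheel '[0,0,0,0,0,0, 0,0,0,0,0,0, 0,0,0,0,0,0, 0,0,0,0,0,0, 0,0,0,0,0,0, 0,0,0,0,0,0, 0,0,0,0,0,0, 0,0,0,0,0,0]' 5;python3 -m handwheel '[0,0,0,0,0,0, 0,0,0,0,0,0, 0,0,0,0,0,0]'
```

```text
t: 42.45
eef_pos: [0.3857, -0.3535, 0.0074]
ee_rot: [2.278, 2.163, -0.0]
ft_force: [1.0, -0.1, -0.2]
width: 0.802
t: 43.25
eef_pos: [0.3852, -0.3539, 0.0074]
ee_rot: [2.279, 2.161, -0.0]
ft_force: [-0.0, 0.5, 4.9]
width: 0.436
t: 43.55
eef_pos: [0.3852, -0.3539, 0.0074]
ee_rot: [2.279, 2.161, -0.0]
ft_force: [-0.4, 0.7, 5.7]
width: 0.433
```

```bash
python3 -m handwheel '[0,0,-10,0,0,0, 0,0,-25,0,0,0, 0,0,-30,0,0,0, 0,0,-30,0,0,0, 0,0,-15,0,0,0.07, 0,0,0,0,0,0, 0,0,0,0,0,0]';python3 -c "
from h import *
import pickle
ci=optics.camera_info('wrist');b=snap('wrist','w25');pickle.dump(ci,open('w25.pkl','wb'));snap('side','s25');plan(.4935,-.30,.1,91)"
```

```text
t: 44.25
eef_pos: [0.3848, -0.3532, 0.1167]
ee_rot: [-2.352, -2.082, -0.0]
ft_force: [0.5, 0.3, -0.7]
width: 0.434
t 44.35 pos [ 0.3843 -0.3527  0.1157] R cols x [0.1216 0.9926 0.002 ] F [-0.1636 -0.1304 -1.9814] w 0.432 q6 -0.83
 world d mm [109.2  52.7 -15.7]  tool d [ 65.5 102.   15.6] in goal axes [ 50.8 110.1  15.7]  turn [-0.002 -0.002 -0.139]
```

View pics/w25.png

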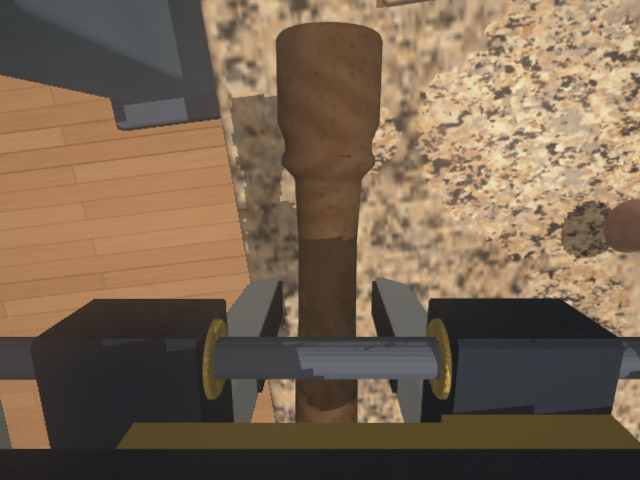

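View pics/s25.png

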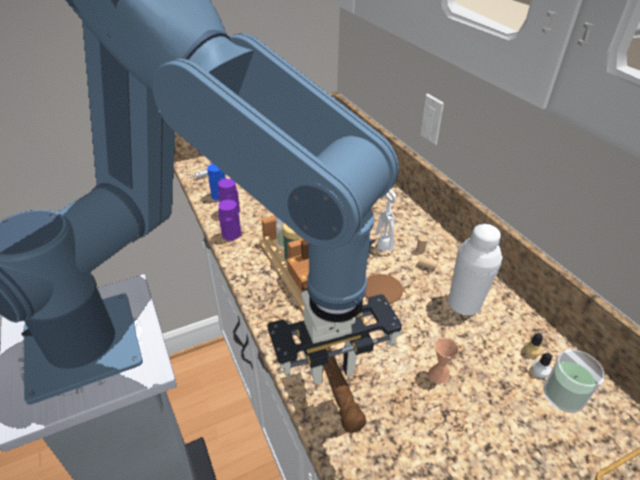

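```bash
python3 -m handwheel '[0,0,0,0,0,-0.07, 0,0,0,0,0,-0.069, 8,25,0,0,0,0, 10,30,0,0,0,0, 10,30,10,0,0,0, 8,17,20,0,0,0, 4,8,20,0,0,0, 0,0,5,0,0,0]';python3 -m handwheel '[0,0,0,0,0,0,0,0,0,0,0,0]'; python3 -c "
from h import *
import pickle
ci=optics.camera_info('wrist');b=snap('wrist','w26');plan(.4935,-.29,.038,91)
s=manip.sense();R=Ro.from_rotvec(s['ee_rot']);z=s['eef_pos'][2]+.013
pickle.dump(ci,open('w26.pkl','wb'))
T=optics.camera_info('top');a=snap('top','t26');snap('side','s26')"
```

```text
t: 45.15
eef_pos: [0.4933, -0.3093, 0.0582]
ee_rot: [-2.196, -2.237, -0.0]
ft_force: [0.6, 1.0, -1.9]
width: 0.434
t: 45.35
eef_pos: [0.4939, -0.3123, 0.0621]
ee_rot: [-2.204, -2.239, 0.0]
ft_force: [0.6, -0.7, -0.3]
width: 0.437
t 45.4 pos [ 0.4941 -0.3126  0.0626] R cols x [-0.0155  0.9999 -0.0007] F [-0.7328  0.3286 -1.8427] w 0.435 q6 -0.77
 world d mm [ -0.6  22.6 -24.6]  tool d [22.7 -0.3 24.6] in goal axes [22.6 -0.2 24.6]  turn [ 0.     0.001 -0.002]
```

View pics/w26.png

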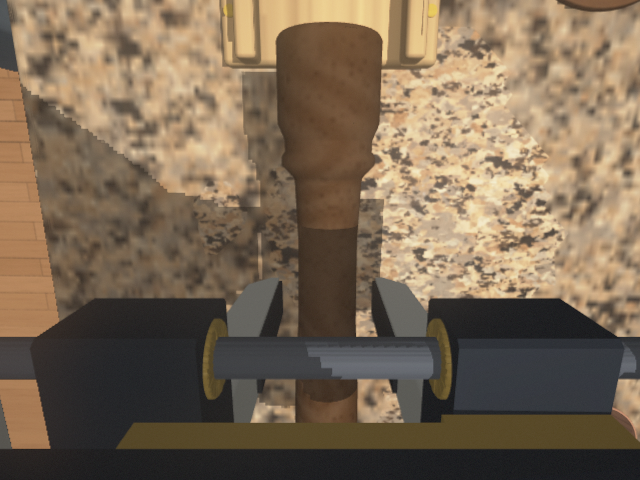

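View pics/s26.png

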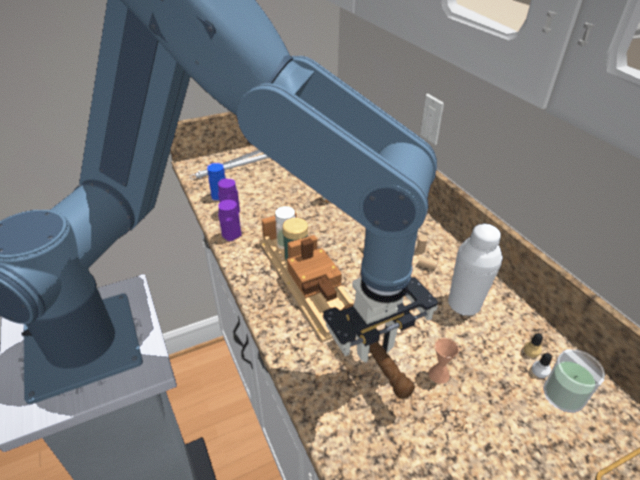

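```bash
python3 -m handwheel '[0,0,12,0,0,0, 0,0,11,0,0,0, 10,0,0,0,0,0, 12,0,0,0,0,0, 12,0,0,0,0,0, 8,0,0,0,0,0, 0,0,0,0,0,0,0,0,0,0,0,0]'; python3 -c "
from h import *
ci=optics.camera_info('wrist');b=snap('wrist','w27');plan(.4935,-.2454,.038,91)
a=snap('side','s27');cv2.imwrite('pics/d7.png',cv2.resize(a[220:420,240:440],None,fx=3,fy=3))"
```

```text
t: 46.3
eef_pos: [0.4941, -0.2697, 0.0395]
ee_rot: [2.202, 2.239, -0.0]
ft_force: [0.5, -0.2, -0.8]
width: 0.436
t 46.35 pos [ 0.4941 -0.2701  0.0394] R cols x [-0.0165  0.9999 -0.0009] F [ 0.0197 -0.4774 -1.2605] w 0.434 q6 -0.71
 world d mm [-0.6 24.7 -1.4]  tool d [24.7 -0.2  1.4] in goal axes [24.7 -0.2  1.4]  turn [ 0.001  0.001 -0.001]
```

View pics/w27.png

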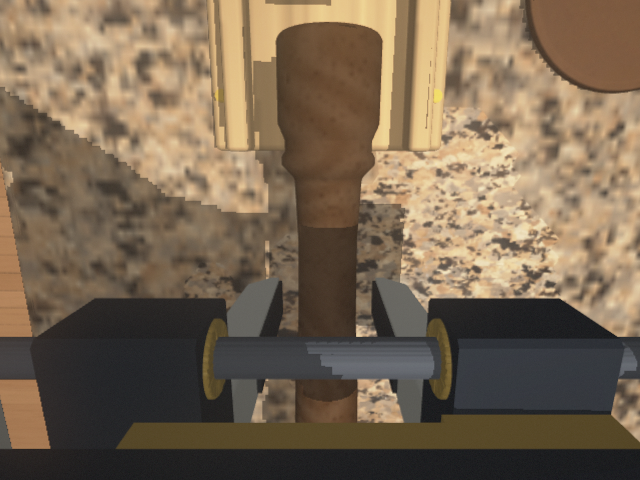

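View pics/d7.png

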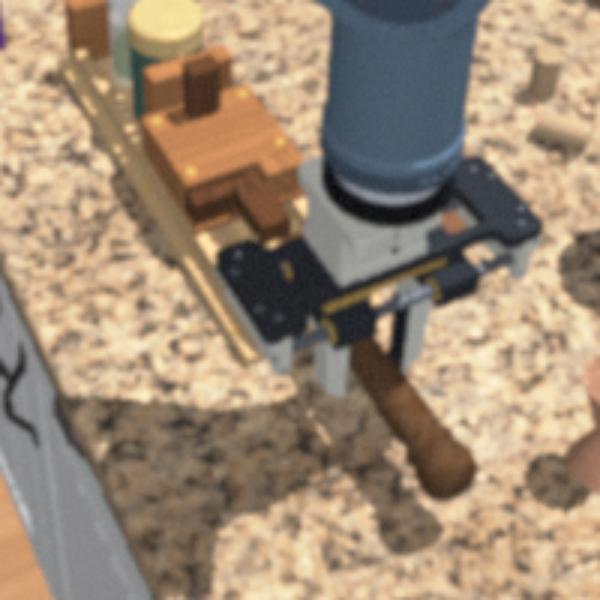

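```bash
python3 -m handwheel '[8,0,0,0,0,0, 6,0,0,0,0,0, 4,0,0,0,0,0, 3,0,0,0,0,0, 0,0,0,0,0,0]'; python3 -m handwheel '[3,0,0,0,0,0, 3,0,0,0,0,0, 0,0,0,0,0,0]';python3 -c "
from h import *
b=snap('wrist','w28')"
```

```text
t: 46.9
eef_pos: [0.4933, -0.2483, 0.039]
ee_rot: [-2.203, -2.24, -0.0]
ft_force: [0.2, -0.2, -1.6]
width: 0.436
t: 47.2
eef_pos: [0.4935, -0.245, 0.0396]
ee_rot: [2.2, 2.238, -0.004]
ft_force: [-1.3, -6.8, -1.3]
width: 0.44
```

View pics/w28.png

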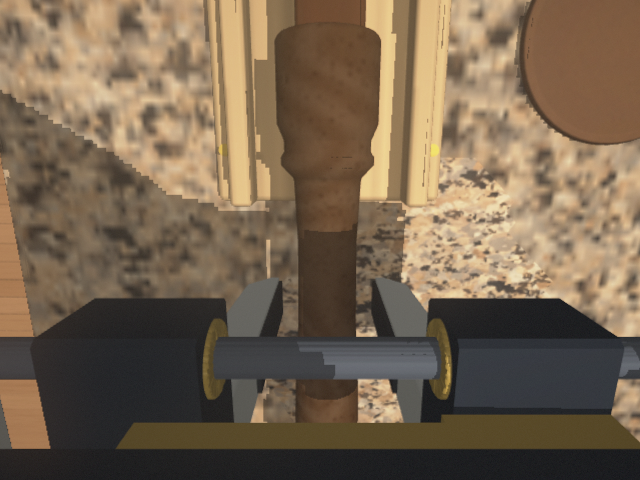

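```bash
python3 -m handwheel '[2,0,0,0,0,0, 2,0,0,0,0,0, 0,0,0,0,0,0]'; python3 -m handwheel '[2,0,0,0,0,0, 2,0,0,0,0,0, 0,0,0,0,0,0]';python3 -m handwheel '[2,0,0,0,0,0, 2,0,0,0,0,0, 0,0,0,0,0,0]'
```

```text
t: 47.55
eef_pos: [0.4937, -0.2421, 0.0398]
ee_rot: [2.199, 2.237, -0.005]
ft_force: [-2.0, -10.0, -1.9]
width: 0.435
t: 47.85
eef_pos: [0.4937, -0.2386, 0.0399]
ee_rot: [2.198, 2.237, -0.005]
ft_force: [-2.2, -10.0, -0.3]
width: 0.437
t: 48.15
eef_pos: [0.4937, -0.235, 0.04]
ee_rot: [2.198, 2.236, -0.006]
ft_force: [-3.1, -11.5, -0.0]
width: 0.432
```

```bash
python3 -c "
from h import *
b=snap('wrist','w29');a=snap('side','s29');cv2.imwrite('pics/d8.png',np.hstack([cv2.resize(b,(400,400)),cv2.resize(a[200:400,240:440],(400,400))]))"
```

```text
(no output)
```

View pics/d8.png

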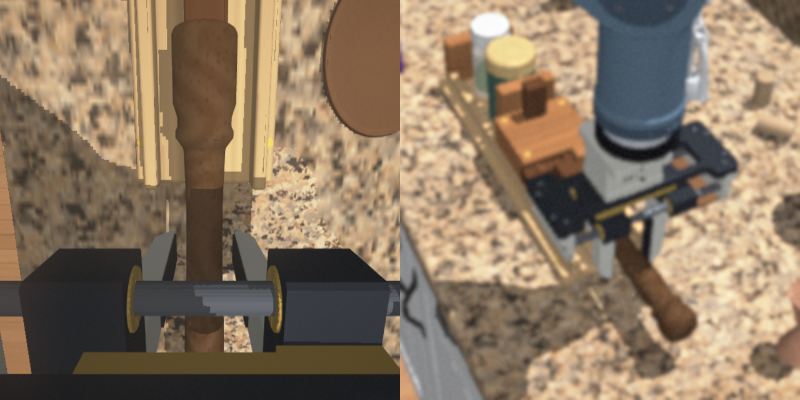

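```bash
python3 -m handwheel '[2,0,0,0,0,0, 2,0,0,0,0,0, 2,0,0,0,0,0, 0,0,0,0,0,0]'; python3 -m handwheel '[2,0,0,0,0,0, 2,0,0,0,0,0, 0,0,0,0,0,0]';python3 -m handwheel '[2,0,0,0,0,0, 2,0,0,0,0,0, 0,0,0,0,0,0]'
```

```text
t: 48.65
eef_pos: [0.4934, -0.2282, 0.0398]
ee_rot: [2.199, 2.237, -0.005]
ft_force: [-2.6, -9.6, -2.3]
width: 0.431
t: 48.95
eef_pos: [0.4933, -0.2242, 0.0398]
ee_rot: [2.199, 2.237, -0.005]
ft_force: [-2.9, -9.8, -1.6]
width: 0.436
t: 49.25
eef_pos: [0.4932, -0.2202, 0.0398]
ee_rot: [2.199, 2.237, -0.005]
ft_force: [-3.1, -10.2, -0.6]
width: 0.434
```

```bash
python3 -m handwheel '[2,0,0,0,0,0, 0,0,0,0,0,0]'; python3 -m handwheel '[2,0,0,0,0,0, 0,0,0,0,0,0]';python3 -m handwheel '[2,0,0,0,0,0, 0,0,0,0,0,0]'; python3 -c "
from h import *
b=snap('wrist','w30');a=snap('side','s30');cv2.imwrite('pics/d9.png',np.hstack([cv2.resize(b,(400,400)),cv2.resize(a[200:400,240:440],(400,400))]))"
```

```text
t: 49.45
eef_pos: [0.4933, -0.2185, 0.0398]
ee_rot: [2.198, 2.237, -0.006]
ft_force: [-4.0, -10.1, -1.5]
width: 0.438
t: 49.65
eef_pos: [0.4934, -0.2175, 0.04]
ee_rot: [2.197, 2.236, -0.007]
ft_force: [-4.0, -13.9, -1.4]
width: 0.432
t: 49.85
eef_pos: [0.4935, -0.2164, 0.0402]
ee_rot: [2.196, 2.236, -0.008]
ft_force: [-4.8, -16.6, -2.0]
width: 0.437
```

View pics/d9.png

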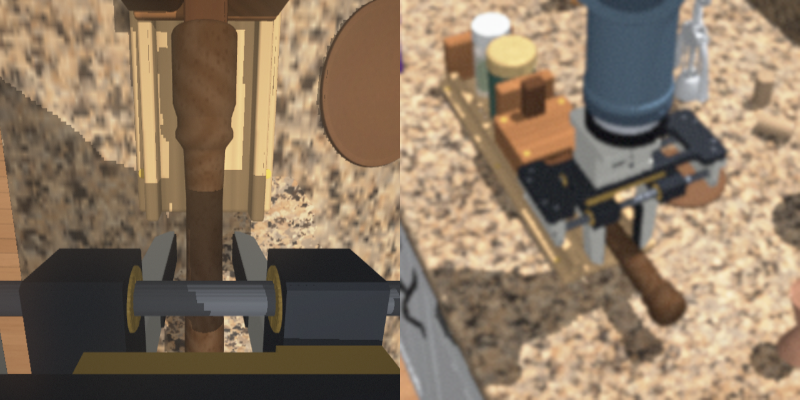

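```bash
python3 -m handwheel '[1.5,0,0,0,0,0, 0,0,0,0,0,0]'; python3 -m handwheel '[1.5,0,0,0,0,0, 0,0,0,0,0,0]';python3 -m handwheel '[1.5,0,0,0,0,0, 0,0,0,0,0,0]'; python3 -c "
from h import *
import pickle
ci=optics.camera_info('wrist');pickle.dump(ci,open('w31.pkl','wb'));b=snap('wrist','w31');cv2.imwrite('pics/d10.png',cv2.resize(b[0:120,220:420],None,fx=4,fy=4))"
```

```text
t: 50.15
eef_pos: [0.4937, -0.2163, 0.0405]
ee_rot: [2.194, 2.235, -0.01]
ft_force: [-5.5, -20.9, -1.3]
width: 0.436
t: 50.35
eef_pos: [0.4939, -0.2162, 0.0408]
ee_rot: [2.192, 2.234, -0.012]
ft_force: [-5.9, -24.8, -2.6]
width: 0.431
t: 50.55
eef_pos: [0.4949, -0.2158, 0.0413]
ee_rot: [2.191, 2.231, -0.011]
ft_force: [-4.2, -26.2, -1.4]
width: 0.433
```

View pics/d10.png

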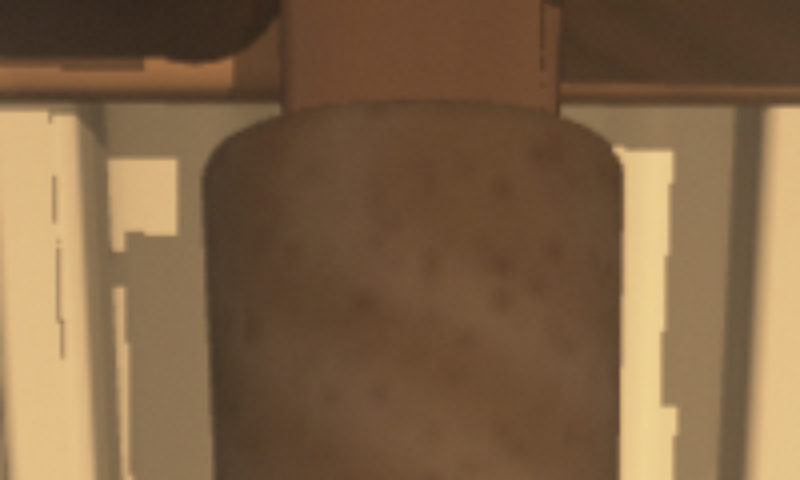

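```bash
python3 -m handwheel '[0,0,0,0,0,0, -5,0,0,0,0,0, -6,0,0,0,0,0, -10,0,0,0,0,0, -15,0,0,0,0,0, -15,0,0,0,0,0, 0,0,0,0,0,0]'; python3 -c "
from h import *
import pickle
ci=optics.camera_info('wrist');pickle.dump(ci,open('w32.pkl','wb'));b=snap('wrist','w32');plan(.4935,-.2163,.04,91);a=snap('side','s32');cv2.imwrite('pics/d11.png',np.hstack([cv2.resize(b,(400,400)),cv2.resize(a[200:350,240:390],(400,400))]))"
```

```text
t: 51.3
eef_pos: [0.4939, -0.2599, 0.0391]
ee_rot: [2.204, 2.236, -0.0]
ft_force: [0.2, -0.1, -0.7]
width: 0.433
t 51.35 pos [ 0.4936 -0.2586  0.0389] R cols x [-0.0143  0.9999 -0.0001] F [-0.637   0.2411 -0.7149] w 0.435 q6 -0.7
 world d mm [-0.1 42.3  1.1]  tool d [42.3  0.5 -1.1] in goal axes [42.3  0.6 -1.1]  turn [ 0.     0.    -0.003]
```

View pics/d11.png

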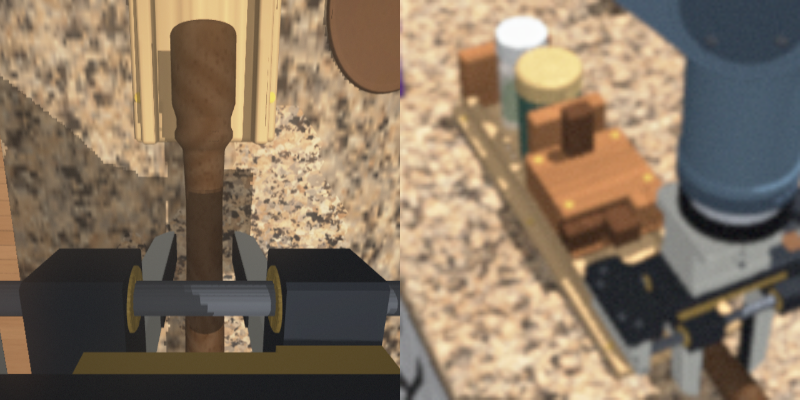

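```bash
python3 -m handwheel '[-20,0,-20,0,0,0, -10,0,-40,0,0,0, 0,0,-45,0,0,0, 0,0,-40,0,0,0, 0,0,0,0,0,0, 0,0,0,0,0,0]'; python3 -c "
from h import *
import pickle
ci=optics.camera_info('wrist');pickle.dump(ci,open('w33.pkl','wb'));b=snap('wrist','w33');a=snap('side','s33');t=snap('top','t33');cv2.imwrite('pics/d12.png',np.hstack([cv2.resize(b[:200,200:460],(400,308)),cv2.resize(a[200:350,240:435],(400,308))]));cv2.imwrite('pics/d13.png',cv2.resize(t[235:300,240:420],None,fx=4,fy=4))"
```

```text
t: 52.0
eef_pos: [0.4942, -0.287, 0.1848]
ee_rot: [2.202, 2.238, 0.0]
ft_force: [-0.7, 0.5, -1.4]
width: 0.434
```

View pics/d12.png

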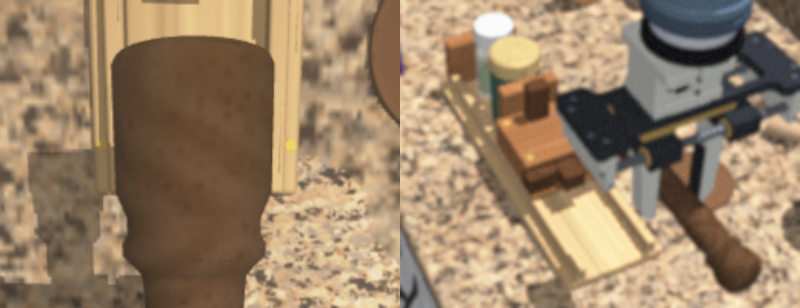

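View pics/d13.png

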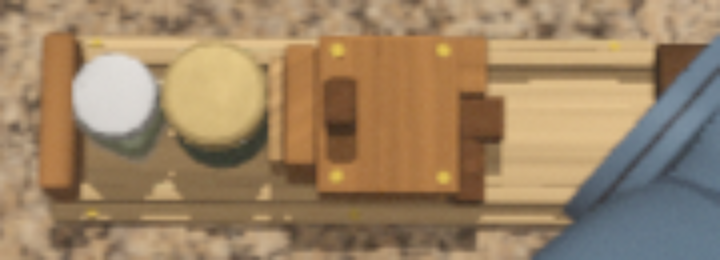

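```bash
python3 -m handwheel '[-12,-12,0,0,0,0, -20,-18,0,0,0,0, -22,-20,20,0,0,0, -20,-18,35,0,0,0, -13,-13,40,0,0,0, -5,-5,35,0,0,0, 0,0,25,0,0,0, 0,0,10,0,0,0]';python3 -m handwheel '[0,0,5,0,0,0,0,0,0,0,0,0,0,0,0,0,0,0]'; python3 -c "
from h import *
plan(.41,-.38,.0075,91)"
```

```text
t: 52.95
eef_pos: [0.4071, -0.3781, 0.0147]
ee_rot: [-2.199, -2.232, -0.002]
ft_force: [-0.1, 0.7, -0.6]
width: 0.433
t: 53.25
eef_pos: [0.4102, -0.3812, 0.0151]
ee_rot: [2.202, 2.238, -0.0]
ft_force: [0.4, -0.1, -0.5]
width: 0.433
t 53.25 pos [ 0.4102 -0.3812  0.0151] R cols x [-0.0165  0.9999 -0.0016] F [ 0.3887 -0.1222 -0.4652] w 0.433 q6 -0.96
 world d mm [-0.2  1.2 -7.6]  tool d [ 1.2 -0.2  7.6] in goal axes [ 1.2 -0.2  7.6]  turn [ 0.001  0.002 -0.001]
```

```bash
python3 -m handwheel '[0,0,3,0,0,0, 0,0,2,0,0,0, 0,0,0,0,0,0]';python3 -m handwheel '[0,0,1,0,0,0, 0,0,1,0,0,0,0,0,0,0,0,0]';python3 -m handwheel '[0,0,1,0,0,0,0,0,0,0,0,0]'
```

```text
t: 53.55
eef_pos: [0.4096, -0.3807, 0.0093]
ee_rot: [2.203, 2.239, -0.0]
ft_force: [-0.2, -1.1, -0.5]
width: 0.439
t: 53.85
eef_pos: [0.4096, -0.3809, 0.0074]
ee_rot: [2.203, 2.239, -0.0]
ft_force: [-0.7, 1.4, 3.0]
width: 0.436
t: 54.05
eef_pos: [0.4096, -0.3809, 0.0074]
ee_rot: [2.203, 2.239, -0.0]
ft_force: [-2.3, 2.8, 12.0]
width: 0.434
```

On the worktop. Ease, release, and rise.

```bash
python3 -m handwheel '[0,0,-1.5,0,0,0,0,0,0,0,0,0,0,0,0,0,0,0,0,0,0,0,0,0,0,0,0,0,0,0]' 75;python3 -m handwheel '[0,0,-5,0,0,0,0,0,-20,0,0,0,0,0,-40,0,0,0,0,0,-45,0,0,0,0,0,-45,0,0,0,30,20,-30,0,0,0,0,0,0,0,0,0,0,0,0,0,0,0]'; python3 -c "
from h import *
import pickle
ci=optics.camera_info('wrist');pickle.dump(ci,open('w34.pkl','wb'));snap('wrist','w34');snap('side','s34');snap('top','t34');plan(.4,-.38,.2)"
```

```text
t: 54.55
eef_pos: [0.4094, -0.3806, 0.0073]
ee_rot: [-2.203, -2.239, -0.0]
ft_force: [0.0, -0.7, 0.6]
width: 0.745
t: 55.35
eef_pos: [0.4294, -0.3502, 0.1934]
ee_rot: [2.2, 2.24, -0.001]
ft_force: [0.1, 0.2, -0.6]
width: 0.751
t 55.5 pos [ 0.428  -0.3502  0.1909] R cols x [-0.0157  0.9999  0.0021] F [ 0.0851 -0.0571 -0.3617] w 0.75 q6 -0.9
 world d mm [-28.  -29.8   9.1]  tool d [-29.4 -28.5  -9.1] in goal axes [-29.8 -28.   -9.1]  turn [-0.002 -0.002  0.016]
```

View pics/w34.png

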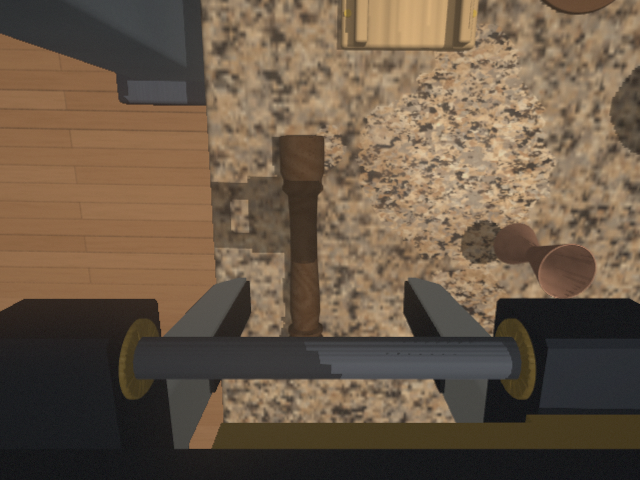

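View pics/s34.png

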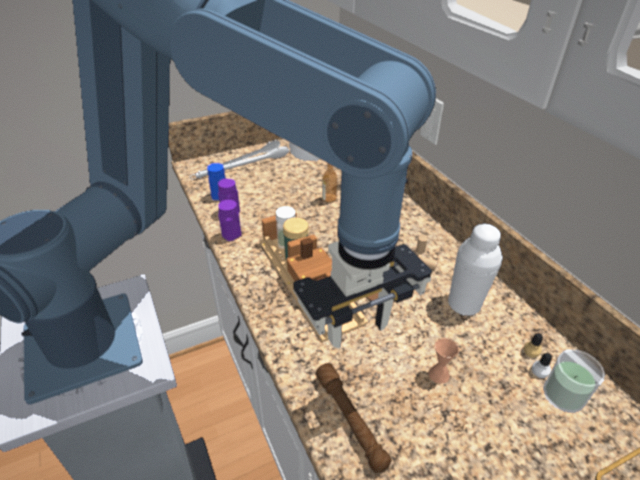

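View pics/t34.png

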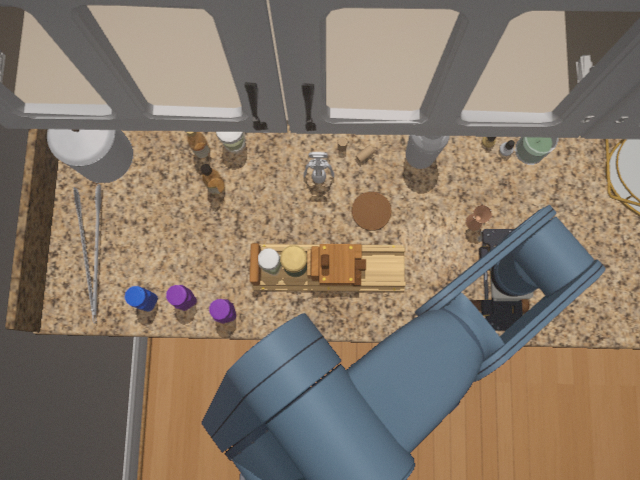

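```bash
python3 -m handwheel '[30,15,-20,0,0,0, 40,20,-30,0,0,0, 45,18,0,0,0,0, 30,8,0,0,0,0, 10,2,0,0,0,0, 0,0,0,0,0,0,0,0,0,0,0,0]'; python3 -c "
from h import *
ci=optics.camera_info('wrist');b=snap('wrist','w35');t=snap('top','t35');a=cv2.imread('pics/t0.png');
h=t[300:340,420:530]
cv2.imwrite('pics/d14.png',cv2.resize(b[0:250,220:460],None,fx=3.2,fy=2.4))
cv2.imwrite('pics/d15.png',cv2.resize(t[190:340,300:540],None,fx=3.2,fy=3.2))
import pickle;pickle.dump(ci,open('w35.pkl','wb'))"
```

```text
t: 56.2
eef_pos: [0.4876, -0.1985, 0.2396]
ee_rot: [-2.204, -2.238, 0.002]
ft_force: [0.0, -0.8, -0.5]
width: 0.752[ WARN:0@3.178] global loadsave.cpp:275 findDecoder imread_('pics/t0.png'): can't open/read file: check file path/integrity
```

View pics/d14.png

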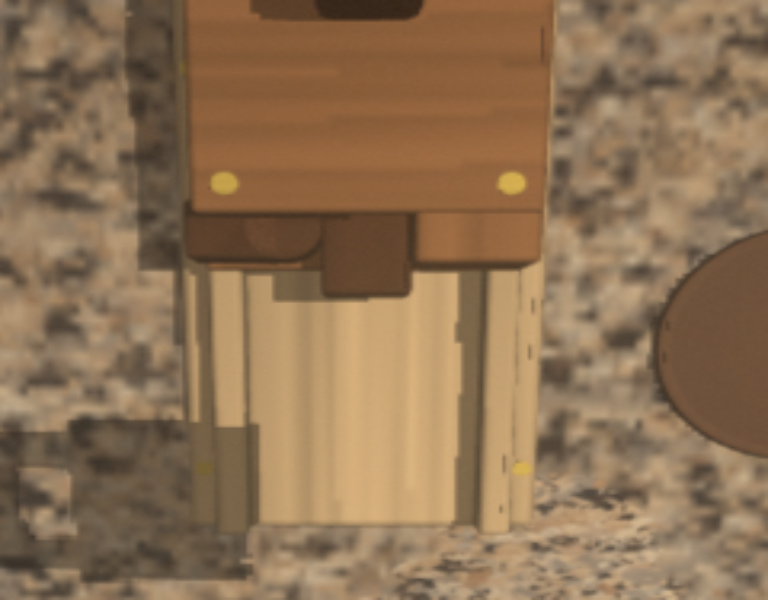

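View pics/d15.png

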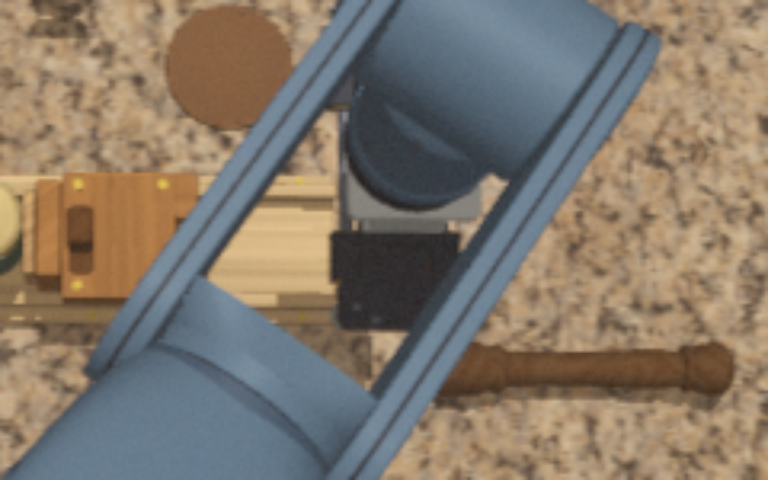

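```bash
python3 -c "
from h import *
import pickle
ci=pickle.load(open('w35.pkl','rb'))
print(onz(ci,220+367/3.2,294/2.4,.058),onz(ci,220+475/3.2,263/2.4,.0615))
a=cv2.imread('pics/t34.png');cv2.imwrite('pics/d16.png',cv2.resize(a[235:300,240:380],None,fx=5,fy=5))"
```

```text
[ 0.4927 -0.1123  0.058 ] [ 0.5207 -0.1018  0.0615]
```

View pics/d16.png

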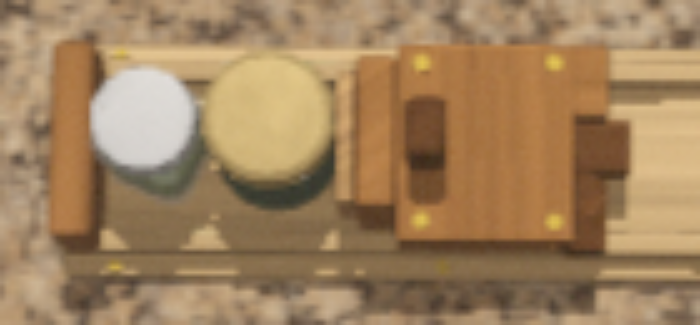

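The wedge stands 10.5 mm out of the mouth, where 10 mm means home. The row is tight, the pad is pressed in and the muddler is lying still, so I'm handing in.

```bash
python3 -c "
from h import *
print(manip.sense()['t']);print(manip.sign_off())"
```

```text
56.3
the job is handed in; nothing more can be done
None
```

The job is done and handed in at 56.3 s; sign-off gives no verdict.

**What I did**
- Only two task pieces were present: one spice jar and the green tin. I left the blue and purple jars and the larger jar at the back alone.
- I opened the fence about 88 mm and stood the jar and then the tin in the trough. I then slid the fence up until the push force reached about 15 N.
- The wedge had been knocked about 4 cm aside, so I measured it again before picking it up. I started it in the slot by hand and let go with about 27 mm still to go.
- I drove the wedge the rest of the way with the muddler, by steady pushing rather than separate taps. At the stop the force rose from 10 N to 26 N with almost no further movement.
- I laid the muddler on the worktop clear of the rack.

**What the last checks showed**
- **Wedge:** it stands 10.5 mm out of the slot mouth by the wrist camera and about 10 mm from above, against 10 mm when home.
- **Row:** jar and tin are upright and touching, tight against the end block.
- **Pad:** it was about 5 mm in when I set the fence, estimated from the pictures. It looks closed against the fence plate now, but I could not read it directly.
- **Muddler and bystanders:** the muddler is lying still. The jigger and coaster look unmoved in the pictures. I did not measure the bitters bottle, and the arm was not in contact with it.

**Readings that disagreed**
- The gripper stopped at 52 mm on the jar, which is given as 47 mm across. It held and stood correctly.
- My two-view height for the tin's lid came out 12 to 20 mm low, so I used the given height.
- The end block's top measured about 65 mm above the worktop, not the 75 mm I had first assumed; I used the corrected position.

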